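# Fit the ceramic fuse with the self-closing tongs

## Task

Take the self-closing tongs from their red rack, squeeze them open over the white ceramic fuse in the wooden block and let them close on it, then carry the fuse to the yellow carrier of the grey power box and gently push it in until the carrier is flush with the box. Let go of the fuse there and hang the tongs back in the rack. Handle the fuse and the carrier only through the tongs, never force the brittle fuse (it cracks at about 25 N), and leave the bottles and the mug alone.

Things in the scene. Friction and masses are not known exactly. Their poses are not given: they have to be found in the camera images.
- tongs: Self-closing tongs, 80 g, origin between the tips, z up to the tail, y pad to pad. The spring holds the crossing arms' jaws shut while the pads are pressed by under 16 N a side (6 to 8 N carries them and still lets the jaws grip). 22 N or more (40 N is fine) squeezes the pads 5.5 mm closer, onto a stop, and opens the jaws fully; easing the squeeze shuts them again.
- tongs_grip (a point): Point midway between the two orange finger pads, 111 mm above the tips and 55 mm below the end of the tail; axes as the tongs. The pads are upright plates 20 mm wide (x), 46 mm high, outer faces 44 mm apart at rest. At their foot, 23 mm below this point, each has a ledge 4 mm thick sticking out 11 mm, on which fingertips can bear to push down.
- tongs_tips (a point): Point midway between the jaw tips, 111 mm below tongs_grip, same axes. Jaws: black V plates, 30 mm high from the tips up, 25 mm across (x); over their backs (y) 31 mm when shut, 47 mm open. Open they clear the fuse by about 5 mm on each side; shut they leave less than its width.
- tongs_stop (a point): Point midway between the two steel stops inside the tongs, 30 mm above the tips (their underside). Even with open jaws they reach over the fuse's top: lowered onto it they show that the tongs are low enough, and they push the fuse down. Held lightly, the tongs slip a few mm in the gripper under the push.
- rack_window (a point): Fixed red and dark steel rack; centre of its window at the plate's top face, 105 mm above the table. Plate 10 mm thick; window 53 mm (y) by 34 mm (x), which the shut jaws pass from above. The tongs hang by the pads' ledges on the plate at both y sides: tongs_grip is then 27 mm above this point, their y along the rack's y.
- fuse_center (a point): White ceramic fuse with brass end caps, an upright cylinder of 22 mm diameter and 58 mm height, 35 to 70 g, foot chamfered by 2 mm; this point is its centre, 29 mm above its foot. z along its axis, up.
- block_hole (a point): Fixed wooden block 70 x 130 x 14 mm with three round holes in a row; this point is the centre of the mouth of the middle hole (24 mm wide, 10 mm deep), where the fuse stands at the start, its foot 10 mm below this point.
- carrier_mouth (a point): Yellow push-in carrier, 42 mm square, in the middle of the grey power box; this point is the centre of the mouth of its round hole (24 mm wide with a 2 mm chamfer, 16 mm deep, flat floor). It moves down with the carrier. A seated fuse has its foot 16 mm below this point.
- carrier (a joint): How far the carrier is pushed down, in m: 0 is fully out (top 8 mm above the box), 0.008 is home against its stop, top flush with the box. It slides stiffly, taking about 9 N at a slow push (more if pushed fast: 0.6 N per 10 mm/s), and stays where it is left.
- base_top (a point): Fixed grey power box 110 x 130 x 36 mm; this point is at its centre, level with its top face.
- green_bottle: Bystander: small green bottle, 54 mm across, 150 mm tall; origin under its centre.
- brown_bottle: Bystander: small brown bottle, 54 mm across, 140 mm tall; origin under its centre.
- mug: Bystander: blue mug, 72 mm across, 70 mm tall, handle on its +y side; origin under its centre.
- fuse: The fuse as a whole, origin at the centre of its foot.
Mind the look-alikes: they are no part of the job. There is more than one size of the tongs; the one meant has the size given above.

How it is judged:
By the outcome, as a careful person would: the job done as asked, in the order asked, and still so for the second after the job is handed in, with the robot touching nothing.
It also fails if it takes over 69 s, if anything falls off the work surface, if the arm or the gripper's body presses on something with over 40 N, if the wrist force passes 120 N, or if a joint passes its speed limit or range.

## Robot

A 6-joint arm with a two-finger parallel gripper is mounted at the origin on the work surface. World frame = base frame: x ahead of the robot, y to its left, z up, the work surface at z = 0. Lengths are in m, angles in rad, forces in N, time in s.
With the tool pointing down it reaches from about 0.375 to 0.75 m from the base axis. Payload 9 kg.
Tool frame: the origin (TCP) lies midway between the tips of the shut fingers; the grasp point (between the pads) lies 19 mm behind it; x points along the fingers, z is the direction in which the jaws open and shut, and the axes are right-handed (so a half turn about x gives the same grasp; the last joint's range is limited). The gripper opens to 85 mm and grips with 20 to 120 N. Pads are 22 mm wide; open, the fingers measure 114 mm over their backs; the gripper's body (76 mm by 85 mm) begins 54 mm behind the grasp point. The pads swing forward as they close: fully open they stand 13 mm farther back than shut.
Start: joints at [0.94, 0.104, 0.097, 1.564, 0, 1.353], TCP at [0.241, 0.55, 0.231] pointing down, gripper open.
Joint ranges: [-2.99, 2.99], [-0.84, 1.86], [-1.1, 1.16], [-1.84, 2.11], [-1.51, 1.56], [-3.14, 3.14]. Speed limits (rad/s): [2.22, 2.22, 2.57, 3.14, 3.14, 3.14].

## Interface

Orientations are given as a 3x3 rotation matrix whose columns are the frame's x, y, z axes.
In Python, from workcell import robot, viewer gives the robot as it stands.
- The arm moves only by the shell command python3 -m inch 'ROWS'. ROWS is JSON, one flat list of numbers, 5 for each row, row after row: the shift along the tool's x, y, z in mm, then the turn about the tool's x in degrees, then the finger opening in mm, from 0 to 85.4. In form: [x, y, z, yaw, gripper, x, y, z, yaw, gripper, ...]. A call has exactly 5 rows; each row shifts and turns the pose as measured when the row begins, along the tool's axes as they then stand; what a row does not reach is not made up. A row lasts 1/12 s, in which the tool goes at most 41.7 mm and 7.16 degrees, less where a joint would pass 70% of its speed; a pose out of reach is approached as far as the arm can. A call is refused whole if a number of a shift passes 41.7 or a number of a turn 7.16, either way. A call with a gripper value outside its range is refused whole. The fingers move at their own pace and stop on an object; the grip force is fixed at half the most. Time passes only in rows, so rows that do not move let the fingers close, or fill a call up. It gives the time, the measured TCP pose, the force and the opening at its end, in the units of the state.
- robot.sense(): the state, without advancing time (a new reading comes with each control period).
- viewer.read_camera(name): name is "scene" or "side" or "wrist"; returns (picture, depth): 400x640x3 uint8, red, green, blue; 400x640 float32, m along the optical axis (not along the pixel's ray), 0 where there is no reading.
- viewer.get_calibration(name): a dict with "intrinsics" (3x3 intrinsics, pixels), "extrinsics" (4x4, takes a point from world to camera coordinates). Camera axes: x right, y down, z forward; pixel columns grow to the right and rows downward; lengths in m; the calibration is good to about 2 mm. A picture is of the moment at which its call begins: read the wrist's pose just before it. get_calibration takes no time and is no camera call; for the wrist camera it gives the pose at the moment of the call.
- robot.hand_in(): hands the job in, once; it reports no verdict.
The state is a dict: "clock": time; "qpos": joint angles; "joint_vel": joint speeds; "tau": joint torques, N m; "ee_pos": TCP position; "ee_rot": TCP orientation; "force": force on the tool from outside, world axes, zero at the start; "torque": the same for the moment, N m; "gripper_width": opening from 0.0 (shut) to 1.0 (fully open).
Only numpy, scipy, OpenCV 4.12 (cv2) and the standard library are available. Lean on these libraries where they do the work, as an engineer would, in place of code of your own. Each camera call takes 0.05 s, during which the arm holds its last target.

## Working session

There is one attempt and no reset: what is moved stays moved. The work goes in short steps, Python scripts to look and compute and a shell command to move; the robot and the scene stay as the last step left them, time stands still between calls to the robot, and variables do not carry over. Pictures are saved under pics/ and viewed, and the job is handed in when it is done.

```bash
ls; mkdir -p pics; cat > h.py <<'E'
from workcell import robot, viewer
import numpy as np, cv2
def snap(n, tag):
    c=viewer.get_calibration(n); p,d=viewer.read_camera(n)
    cv2.imwrite(f'pics/{tag}.png',cv2.cvtColor(p,cv2.COLOR_RGB2BGR)); np.savez(f'pics/{tag}.npz',p=p,d=d,K=c['intrinsics'],T=c['extrinsics'])
    return p,d,c
def load(tag):
    z=np.load(f'pics/{tag}.npz'); return z['p'],z['d'],np.array(z['K']),np.array(z['T'])
def pt(tag,u,v,depth=None):
    p,d,K,T=load(tag); z=d[int(v),int(u)] if depth is None else depth
    c=np.linalg.inv(K)@[u,v,1]*z; return T[:3,:3].T@(c-T[:3,3])
def plane(tag,u,v,h):
    p,d,K,T=load(tag); o=-T[:3,:3].T@T[:3,3]; r=T[:3,:3].T@(np.linalg.inv(K)@[u,v,1]); return o+r*(h-o[2])/r[2]
def cloud(tag):
    p,d,K,T=load(tag); v,u=np.mgrid[:400,:640]; c=np.stack([u,v,np.ones_like(u)],-1)@np.linalg.inv(K).T*d[...,None]
    return (c-T[:3,3])@T[:3,:3]
E
python3 - <<'E'
from h import *
for n in ['scene','side','wrist']:
    p,d,c=snap(n,n+'0'); T=np.array(c['extrinsics']); print(n,np.round(-T[:3,:3].T@T[:3,3],3),np.round(T[2,:3],2))
s=robot.sense(); print({k:np.round(v,3).tolist() for k,v in s.items()})
E
```

```text
pics
scene [ 1.112 -0.024  0.57 ] [-0.75 -0.   -0.67]
side [ 0.507 -0.866  0.611] [ 0.08  0.85 -0.51]
wrist [0.175 0.577 0.374] [ 0.26 -0.11 -0.96]
{'clock': 0.15, 'qpos': [0.94, 0.105, 0.097, 1.564, -0.0, 1.353], 'joint_vel': [0.001, -0.003, 0.004, 0.0, -0.001, -0.001], 'tau': [0.003, -55.736, 50.401, 0.013, -0.0, -0.0], 'ee_pos': [0.241, 0.549, 0.231], 'ee_rot': [[-0.001, -0.916, 0.401], [-0.001, 0.401, 0.916], [-1.0, 0.0, -0.001]], 'force': [0.222, -0.517, 0.346], 'torque': [-0.037, -0.02, 0.003], 'gripper_width': 0.999}
```

View pics/scene0.png

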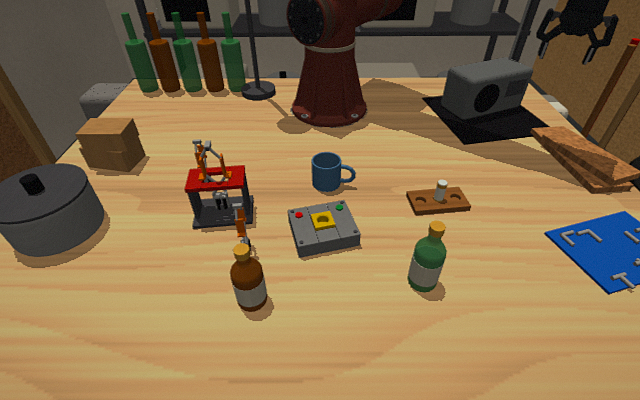

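View pics/side0.png

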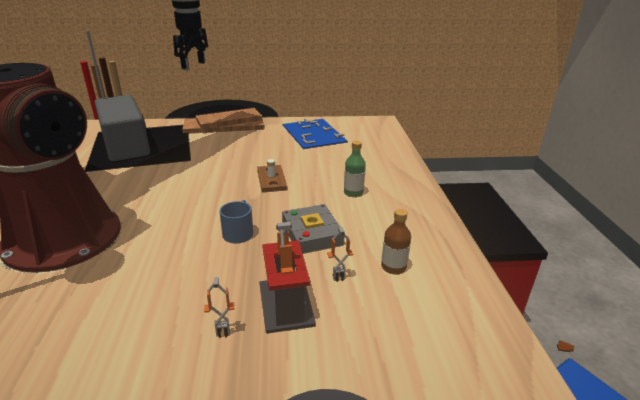

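View pics/wrist0.png

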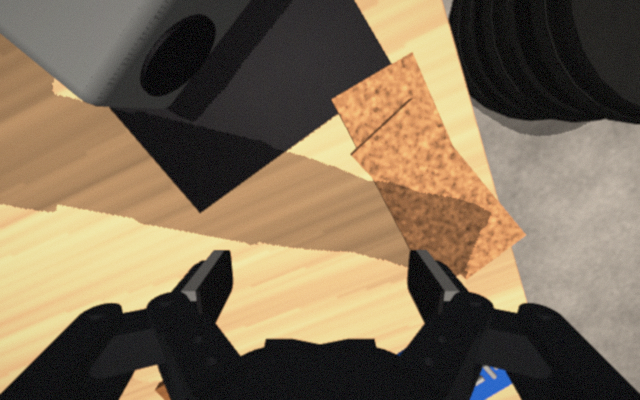

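The scene view shows the red rack with tongs at about (215,175), the power box with its yellow carrier at (322,218), and the fuse in the block at (441,188). There are look-alike tongs at (243,230), and the side view has another pair at (220,305). Next I'll measure each of these.

```bash
python3 - <<'E'
from h import *
for tag in ['scene0','side0']:
    p,d,K,T=load(tag); C=cloud(tag); hsv=cv2.cvtColor(p,cv2.COLOR_RGB2HSV).astype(int); H,S,V=hsv[...,0],hsv[...,1],hsv[...,2]
    X,Y,Z=C[...,0],C[...,1],C[...,2]
    near=(d>0)&(X>0.25)&(X<0.85)&(abs(Y)<0.45)&(Z>0.004)
    def rep(name,m):
        n,l,st,ce=cv2.connectedComponentsWithStats(m.astype(np.uint8),connectivity=8)
        for i in range(1,n):
            if st[i,4]>=25:
                q=C[l==i]; (r)=cv2.minAreaRect(q[:,:2].astype(np.float32)*1000)
                print(tag,name,st[i].tolist(),'med',np.round(np.median(q,0),3),'lo',np.round(np.percentile(q,3,axis=0),3),'hi',np.round(np.percentile(q,97,axis=0),3),'rect',np.round(r[0]),np.round(r[1]),round(r[2],1))
    rep('plate',near&((H<5)|(H>174))&(S>180)&(abs(Z-.105)<.008))
    rep('orange',near&(H>=5)&(H<16)&(S>170)&(V>120)&(Z>.01))
    rep('yellow',near&(H>=20)&(H<33)&(S>180)&(V>120)&(Z<.06)&(Z>.03))
    rep('boxtop',near&(S<70)&(abs(Z-.036)<.005))
    rep('white',near&(S<70)&(V>110)&(Z>.02)&(Y>.1))
    rep('block',near&(abs(Z-.014)<.003)&(Y>.1))
    rep('tall',near&(Z>.13))
E
python3 - <<'E'
import cv2
a=cv2.imread('pics/scene0.png')[130:260,170:370];b=cv2.imread('pics/side0.png')[190:345,190:390]
cv2.imwrite('pics/z1.png',cv2.resize(a,None,fx=4,fy=4,interpolation=2)[:600]);cv2.imwrite('pics/z2.png',cv2.resize(b,None,fx=3.8,fy=3.8,interpolation=2))
E
```

```text
scene0 plate [185, 165, 60, 28, 850] med [ 0.528 -0.239  0.105] lo [ 0.476 -0.302  0.098] hi [ 0.547 -0.19   0.107] rect [ 509. -247.] [ 71. 116.] 6.2
scene0 plate [206, 167, 16, 9, 108] med [ 0.488 -0.256  0.105] lo [ 0.476 -0.271  0.098] hi [ 0.493 -0.24   0.107] rect [ 484. -257.] [19. 32.] 11.6
scene0 orange [226, 171, 6, 6, 30] med [ 0.502 -0.22   0.109] lo [ 0.493 -0.225  0.105] hi [ 0.513 -0.216  0.11 ] rect [ 501. -221.] [24. 10.] 10.7
scene0 orange [198, 173, 6, 7, 29] med [ 0.514 -0.277  0.11 ] lo [ 0.503 -0.282  0.108] hi [ 0.522 -0.268  0.121] rect [ 512. -275.] [22. 12.] 8.0
scene0 orange [408, 187, 63, 24, 741] med [0.483 0.237 0.014] lo [0.443 0.185 0.012] hi [0.512 0.307 0.016] rect [476. 246.] [ 71. 130.] 7.3
scene0 yellow [311, 211, 24, 17, 220] med [ 0.572 -0.024  0.043] lo [ 0.551 -0.045  0.04 ] hi [ 0.594 -0.002  0.044] rect [571. -23.] [46. 45.] 14.5
scene0 boxtop [435, 191, 10, 5, 30] med [0.484 0.242 0.036] lo [0.479 0.235 0.031] hi [0.488 0.253 0.041] rect [484. 244.] [20.  8.] 80.5
scene0 boxtop [288, 200, 72, 48, 1898] med [ 0.588 -0.026  0.036] lo [ 0.52  
[... 2949 characters left out ...]
 block [257, 165, 30, 25, 448] med [0.475 0.232 0.014] lo [0.44  0.18  0.012] hi [0.511 0.305 0.016] rect [475. 245.] [ 70. 135.] 7.1
side0 block [344, 188, 20, 7, 41] med [0.691 0.14  0.014] lo [0.672 0.134 0.011] hi [0.719 0.16  0.017] rect [696. 145.] [23. 51.] 81.5
side0 tall [352, 141, 10, 10, 91] med [0.697 0.155 0.145] lo [0.687 0.149 0.131] hi [0.71  0.168 0.151] rect [698. 159.] [23. 24.] 74.0
side0 tall [394, 209, 13, 11, 122] med [ 0.736 -0.158  0.14 ] lo [ 0.725 -0.165  0.13 ] hi [ 0.746 -0.143  0.142] rect [ 736. -153.] [23. 26.] 2.9
side0 tall [276, 222, 16, 37, 437] med [ 0.507 -0.254  0.154] lo [ 0.495 -0.271  0.131] hi [ 0.518 -0.228  0.187] rect [ 506. -250.] [48. 25.] 88.8
```

View pics/z1.png

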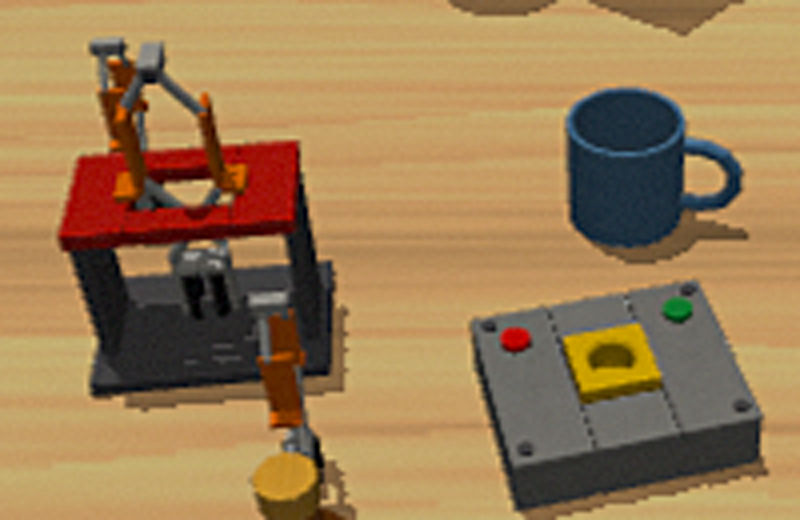

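View pics/z2.png

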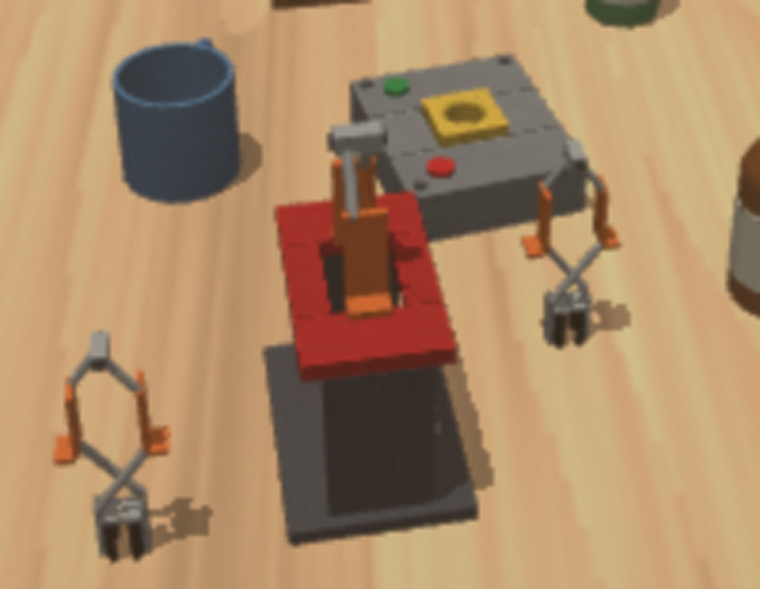

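```bash
python3 -m inch '[0,-27,-30,-7.1,85, 0,-23,-33,-7.1,85, 0,-18,-35,-7.1,85, 0,-14,-37,-7.1,85, 0,-9,-39,-1.5,85]'
cat > st.py <<'E'
from h import *
import sys
s=robot.sense(); R=np.array(s['ee_rot']); p=np.array(s['ee_pos'])
print('t',round(s['clock'],2),'p',np.round(p*1000,1),'zang',round(np.degrees(np.arctan2(R[1,2],R[0,2])),2),'tilt',np.round(R[:,0],3)[:2],'F',np.round(s['force'],1),'M',np.round(s['torque'],2),'w',round(s['gripper_width']*85.4,2))
if len(sys.argv)>3:
    t=np.array([float(a) for a in sys.argv[1:4]]); print('shift to target (tool mm)',np.round(R.T@(t-p*1000),1))
E
python3 st.py 508 -249 260
```

```text
clock: 0.57
ee_pos: [0.2984, 0.3628, 0.225]
ee_rot: [[-0.007, -0.994, -0.106], [-0.005, -0.106, 0.994], [-1.0, 0.007, -0.004]]
force: [0.8, 0.1, 0.8]
gripper_width: 0.993
t 0.57 p [298.4 362.8 225. ] zang 96.1 tilt [-0.007 -0.005] F [0.8 0.1 0.8] M [ 0.01 -0.06  0.01] w 84.82
shift to target (tool mm) [ -33.2 -143.2 -630.8]
```

```bash
python3 -m inch '[-3,-9,-41,0,85, -3,-9,-41,0,85, -3,-9,-41,0,85, -3,-9,-41,0,85, -3,-9,-41,0,85]' >/dev/null; python3 -m inch '[-3,-9,-41,0,85, -3,-9,-41,0,85, -3,-9,-41,0,85, -3,-9,-41,0,85, -3,-9,-41,0,85]'>/dev/null; python3 st.py 508 -249 260
```

```text
t 1.4 p [426.7 -33.5 254.4] zang 96.5 tilt [-0.004 -0.006] F [ 0.8  1.3 -0.2] M [ 0.11 -0.09  0.05] w 85.01
shift to target (tool mm) [  -4.6  -56.3 -223.3]
```

```bash
python3 -m inch '[0,-11,-41,0,85, 0,-11,-41,0,85, 0,-11,-41,0,85, 0,-11,-41,0,85, 0,-6,-30,0,85]' >/dev/null; python3 -m inch '[0,0,-4,0,85, 0,0,0,0,85, 0,0,0,0,85, 0,0,0,0,85, 0,0,0,0,85]'>/dev/null; python3 st.py 508 -249 260
python3 - <<'E'
from h import *
snap('wrist','w1'); snap('side','s1')
E
```

```text
t 2.23 p [ 495.1 -229.9  252.4] zang 95.98 tilt [-0.006 -0.005] F [-0.4 -0.7 -0.5] M [0.02 0.03 0.01] w 84.57
shift to target (tool mm) [ -7.6 -10.8 -20.3]
```

View pics/w1.png

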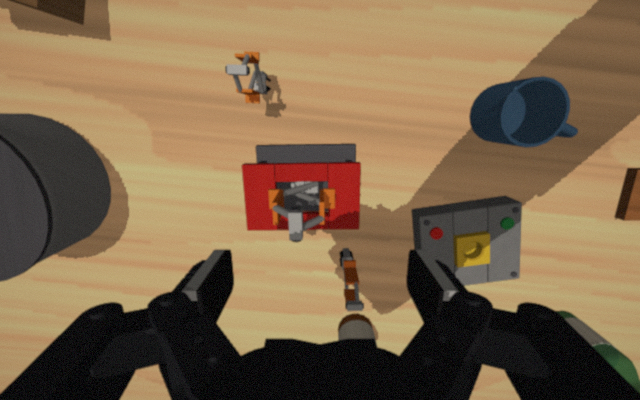

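View pics/s1.png

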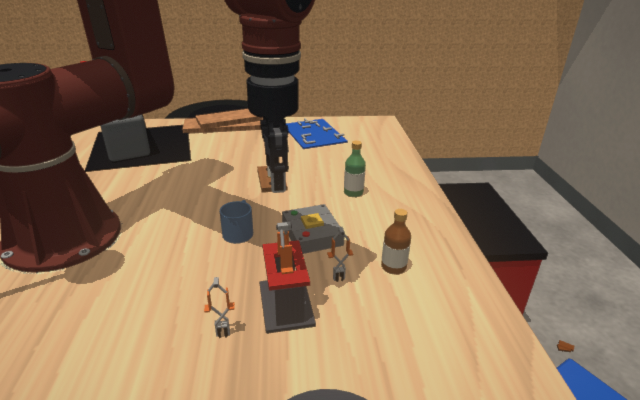

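The wrist view shows the rack plate at (302,196), with the tongs' tail at (297,228) and the orange pads at (275,205) and (327,203). The side view confirms the gripper is above the rack. I'll refine the tongs pose from the wrist depth.

```bash
python3 - <<'E'
from h import *
tag='w1'
p,d,K,T=load(tag); C=cloud(tag); hsv=cv2.cvtColor(p,cv2.COLOR_RGB2HSV).astype(int); H,S,V=hsv[...,0],hsv[...,1],hsv[...,2]
X,Y,Z=C[...,0],C[...,1],C[...,2]
reg=(d>0)&(X>.44)&(X<.58)&(Y>-.33)&(Y<-.17)
m=reg&(abs(Z-.105)<.006)&((H<5)|(H>174))&(S>150)
q=C[m]; print('plate',m.sum(),np.median(q,0),cv2.minAreaRect(q[:,:2].astype(np.float32)*1000))
m=reg&(Z>.165); q=C[m]; print('tail',m.sum(),q.mean(0),Z[m].max(),cv2.minAreaRect(q[:,:2].astype(np.float32)*1000))
o=reg&(H>=5)&(H<17)&(S>150)&(Z>.1)&(Z<.165)
n,l,st,ce=cv2.connectedComponentsWithStats(o.astype(np.uint8))
for i in range(1,n):
    if st[i,4]>20:
        q=C[l==i]; print('or',st[i],q.mean(0).round(4),q.min(0).round(3),q.max(0).round(3),cv2.minAreaRect(q[:,:2].astype(np.float32)*1000))
# carrier/box
m=(d>0)&(H>=20)&(H<33)&(S>170)&(Z>.038)&(Z<.05)&(X>.5)&(abs(Y)<.1)
q=C[m]; print('yellow',m.sum(),q.mean(0),cv2.minAreaRect(q[:,:2].astype(np.float32)*1000))
E
```

```text
plate 4955 [ 0.49540357 -0.24611382  0.10626938] ((506.17205810546875, -248.38465881347656), (69.2329330444336, 116.63548278808594), 6.910508632659912)
tail 42661 [ 0.48646814 -0.24064239  0.32599688] 0.35476575268255345 ((494.9990539550781, -235.89425659179688), (42.973453521728516, 136.93971252441406), 13.190399169921875)
or [268 188  16  38 375] [ 0.5079 -0.2722  0.1289] [ 0.499 -0.283  0.104] [ 0.539 -0.266  0.159] ((519.315185546875, -273.6624450683594), (39.60049057006836, 16.467636108398438), 6.78018856048584)
or [318 188  18  30 371] [ 0.5022 -0.2236  0.1215] [ 0.493 -0.232  0.102] [ 0.525 -0.214  0.158] ((509.15582275390625, -222.45852661132812), (31.892528533935547, 17.00227165222168), 2.6707394123077393)
or [319 220   7   6  26] [ 0.5225 -0.2256  0.1311] [ 0.512 -0.23   0.105] [ 0.535 -0.222  0.157] ((523.0260620117188, -225.8137664794922), (22.69426727294922, 5.405084133148193), 8.062508583068848)
yellow 816 [ 0.57020002 -0.02512859  0.04299278] ((571.1437377929688, -23.99968147277832), (41.8299674987793, 43.39924621582031), 13.93813705444336)
```

```bash
python3 -m inch '[0,-5,-12,-0.6,85, 0,-5,-9,0,85, 0,-1,0,0,70, 0,0,0,0,65, 0,0,0,0,65]' >/dev/null; python3 st.py 507 -249 130
```

```text
t 2.75 p [ 509.1 -245.9  254.6] zang 96.92 tilt [-0.004 -0.006] F [0.9 0.1 0.1] M [-0.    0.04  0.02] w 65.27
shift to target (tool mm) [124.6   1.9  -2.1]
```

```bash
python3 -m inch '[30,1,-1,0,65, 30,1,-1,0,65, 30,0,0,0,65, 20,0,0,0,65, 0,0,0,0,65]' >/dev/null; python3 st.py 507 -249 118;python3 -m inch '[0,0,0,0,65, 0,0,0,0,65, 0,0,0,0,65, 0,0,0,0,65, 0,0,0,0,65]' >/dev/null; python3 st.py 507 -249 118
python3 - <<'E'
from h import *
snap('side','s2');snap('wrist','w2')
a=cv2.imread('pics/s2.png')[170:330,220:340];cv2.imwrite('pics/s2z.png',cv2.resize(a,None,fx=3.7,fy=3.7,interpolation=2))
E
```

```text
t 3.17 p [ 507.6 -246.6  144. ] zang 97.07 tilt [ 0.002 -0.01 ] F [-0.9  0.8 -0.1] M [ 0.01  0.06 -0.01] w 65.06
shift to target (tool mm) [26.   0.9 -2. ]
t 3.58 p [ 508.5 -246.3  149.3] zang 97.13 tilt [ 0.005 -0.013] F [ 0.5 -0.5  0.2] M [0.   0.02 0.01] w 64.8
shift to target (tool mm) [31.3  2.  -2.1]
```

View pics/s2z.png

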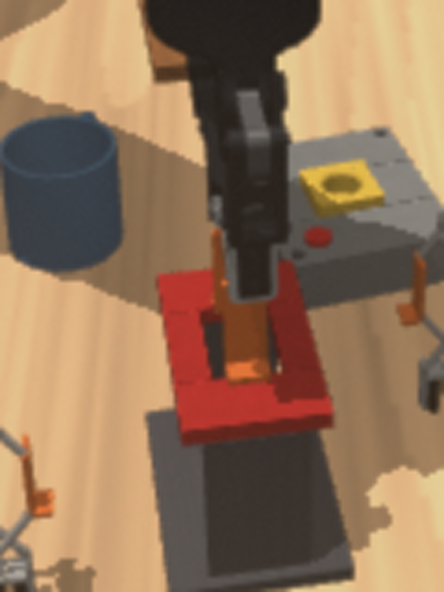

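View pics/w2.png

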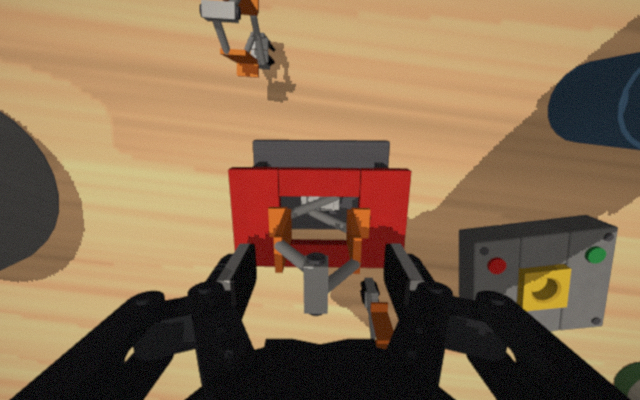

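The side zoom shows the fingers straddling the pads, with the fingertips at about (255,295) and the ledge at (248,372). The wrist view shows the tail at (316,283), centred between the fingers. I'll descend slowly.

```bash
python3 -m inch '[9,1,-1,0,60, 9,1,-1,0,58, 9,0,0,0,56, 3,0,0,0,56, 0,0,0,0,56]' >/dev/null; python3 st.py 507 -249 118
```

```text
t 4.1 p [ 506.8 -249.5  116.1] zang 97.1 tilt [ 0.005 -0.013] F [ 0.9 -0.3 -0.7] M [ 0.03 -0.    0.02] w 55.87
shift to target (tool mm) [-1.9 -0.2  0.5]
```

```bash
python3 -m inch '[0,0,0,0,56, 0,0,0,0,56, 0,0,0,0,56, 0,0,0,0,56, 0,0,0,0,56]' >/dev/null; python3 st.py 507 -249 118
```

```text
t 4.52 p [ 506.5 -249.2  115.5] zang 97.1 tilt [ 0.004 -0.012] F [-1.1  0.4  0.2] M [-0.03  0.    0.  ] w 55.74
shift to target (tool mm) [-2.5 -0.5  0.1]
```

```bash
python3 - <<'E'
from h import *
snap('side','s3');snap('wrist','w3')
a=cv2.imread('pics/s3.png')[170:330,220:340];b=cv2.imread('pics/w3.png')[180:330,180:460]
a=cv2.resize(a,None,fx=3.6,fy=3.6,interpolation=2); b=cv2.resize(b,None,fx=1.3,fy=1.3,interpolation=2)
o=np.zeros((576,800,3),np.uint8); o[:a.shape[0],:a.shape[1]]=a; o[:b.shape[0],432:432+364]=b[:, :364]; cv2.imwrite('pics/c3.png',o)
E
```

```text
(no output)
```

View pics/c3.png

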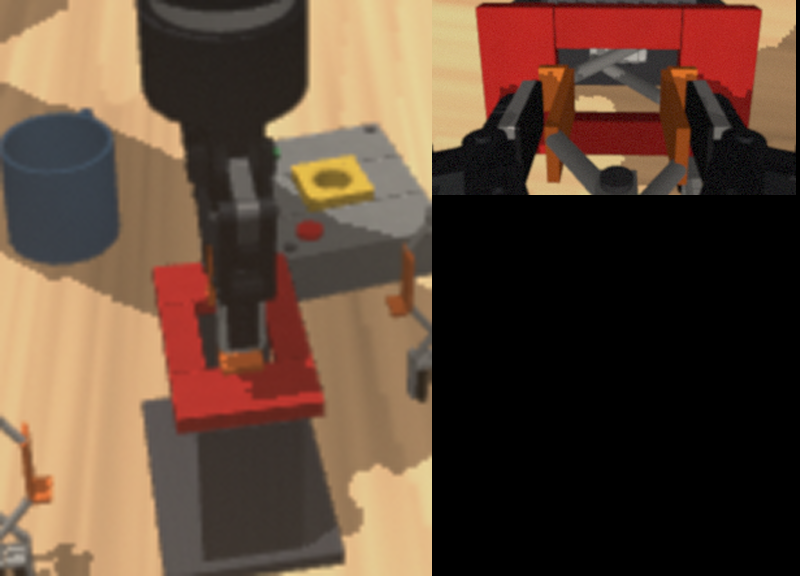

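The fingertips sit just above the ledges, and the tail is between the fingers and clear of the body. Now I'll close in small steps to find the pads.

```bash
python3 -m inch '[0,0,0,0,50, 0,0,0,0,46, 0,0,0,0,44, 0,0,0,0,43.5, 0,0,0,0,43.5]' | tail -2; python3 st.py 507 -249 115;  python3 -m inch '[0,0,0,0,43, 0,0,0,0,43, 0,0,0,0,43, 0,0,0,0,43, 0,0,0,0,43]' | tail -1; python3 st.py
```

```text
force: [-0.2, 0.3, -0.7]
gripper_width: 0.509
t 5.03 p [ 506.7 -249.1  116.2] zang 97.12 tilt [ 0.005 -0.012] F [-0.2  0.3 -0.7] M [0.04 0.04 0.01] w 43.47
shift to target (tool mm) [ 1.2 -0.3  0. ]
gripper_width: 0.508
t 5.45 p [ 506.7 -248.9  116.2] zang 97.12 tilt [ 0.005 -0.012] F [-0.6  1.9  1.1] M [0.27 0.06 0.02] w 43.38
```

```bash
python3 -m inch '[0,0,0,0,46, 1,0,0,0,46, 1,0,0,0,46, 1,0,0,0,46, 0,0,0,0,46]' | tail -2; python3 st.py;  python3 -m inch '[1,0,0,0,46, 1,0,0,0,46, 0,0,0,0,46, 0,0,0,0,46, 0,0,0,0,46]' | tail -1; python3 st.py
```

```text
force: [0.0, 0.3, 0.3]
gripper_width: 0.535
t 5.87 p [ 506.8 -249.5  112.9] zang 97.11 tilt [ 0.005 -0.013] F [0.  0.3 0.3] M [ 0.05 -0.03 -0.01] w 45.72
gripper_width: 0.537
t 6.28 p [ 508.  -249.8  113.2] zang 97.13 tilt [ 0.008 -0.014] F [ 0.5 -0.   0.2] M [0.06 0.03 0.05] w 45.83
```

```bash
python3 -m inch '[1.5,0,0,0,46, 1.5,0,0,0,46, 0,0,0,0,46, 0,0,0,0,46, 0,0,0,0,46]' | tail -2; python3 st.py; python3 - <<'E'
from h import *
snap('side','s4');snap('scene','c4')
a=cv2.imread('pics/s4.png')[170:330,220:340];b=cv2.imread('pics/c4.png')[90:250,150:260]
a=cv2.resize(a,None,fx=3.6,fy=3.6,interpolation=2); b=cv2.resize(b,None,fx=3.3,fy=3.6,interpolation=2)
cv2.imwrite('pics/c4z.png',np.hstack([a,b]))
E
```

```text
force: [0.4, 0.1, 1.0]
gripper_width: 0.537
t 6.7 p [ 508.7 -249.9  113. ] zang 97.16 tilt [ 0.01  -0.015] F [0.4 0.1 1. ] M [ 0.08  0.03 -0.02] w 45.87
```

View pics/c4z.png

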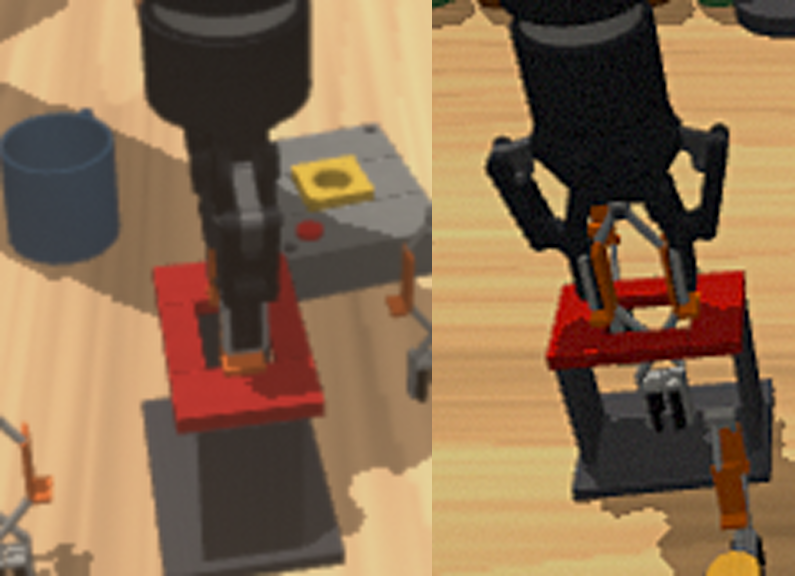

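Force is near zero but descent has stopped at TCP z of about 113 mm, as predicted for fingertips on the ledges. I'll calibrate the squeeze by stepping the opening command.

```bash
for c in 1; do python3 -m inch '[-0.5,0,0,0,43, 0,0,0,0,43, 0,0,0,0,43, 0,0,0,0,43, 0,0,0,0,43]' | tail -1; python3 st.py; python3 -m inch '[0,0,0,0,42, 0,0,0,0,42, 0,0,0,0,42, 0,0,0,0,42, 0,0,0,0,42]' | tail -1; python3 st.py; done
```

```text
gripper_width: 0.508
t 7.22 p [ 508.6 -249.7  113.2] zang 97.16 tilt [ 0.01  -0.015] F [0.2 0.7 1. ] M [0.25 0.07 0.03] w 43.4
gripper_width: 0.498
t 7.63 p [ 508.6 -249.3  113.4] zang 97.17 tilt [ 0.01  -0.014] F [-0.2  1.7  2.8] M [ 0.3   0.15 -0.01] w 42.5
```

```bash
python3 -m inch '[0,0,0,0,41, 0,0,0,0,41, 0,0,0,0,41, 0,0,0,0,41, 0,0,0,0,41]' | tail -1; python3 st.py; 
```

```text
gripper_width: 0.485
t 8.05 p [ 508.7 -249.6  113.6] zang 97.16 tilt [ 0.01  -0.015] F [-0.9  1.2  3.6] M [ 0.27  0.07 -0.02] w 41.43
```

```bash
python3 - <<'E'
from h import *
snap('scene','c5')
a=cv2.imread('pics/c4.png')[180:225,200:245];b=cv2.imread('pics/c5.png')[180:225,200:245]
cv2.imwrite('pics/c5z.png',np.hstack([cv2.resize(i,None,fx=8,fy=8,interpolation=2) for i in (a,b)]))
E
```

```text
(no output)
```

View pics/c5z.png

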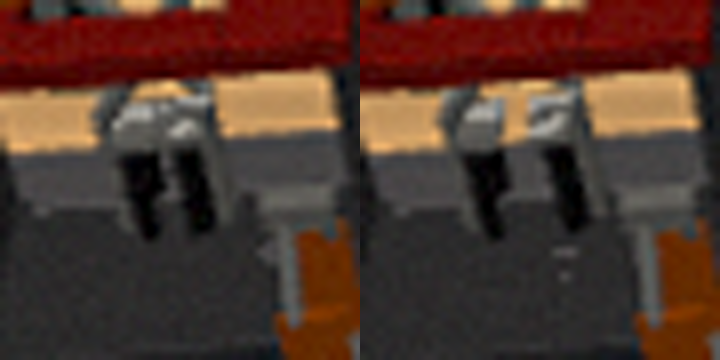

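The jaws open as the pads are squeezed, so the opening command controls them directly. I'll ease to a light carrying grip, at about 43.2.

```bash
python3 -m inch '[0,0,0,0,43.2, 0,0,0,0,43.2, 0,0,0,0,43.2, -3,0,0,0,43.2, -8,0,0,0,43.2]' | tail -1; python3 st.py;  python3 -m inch '[-10,0,0,0,43.2, -10,0,0,0,43.2, -10,0,0,0,43.2, -10,0,0,0,43.2, -3,0,0,0,43.2]' | tail -1; python3 st.py; python3 - <<'E'
from h import *
snap('scene','c6');snap('side','s6')
b=cv2.imread('pics/c6.png')[60:240,150:270];a=cv2.imread('pics/s6.png')[130:310,220:340]
cv2.imwrite('pics/c6z.png',np.hstack([cv2.resize(i,None,fx=3.3,fy=3.3,interpolation=2) for i in (a,b)]))
E
```

```text
gripper_width: 0.506
t 8.52 p [ 507.5 -248.9  122.6] zang 97.15 tilt [ 0.007 -0.013] F [ 0.2 -0.2 -1.4] M [-0.04  0.02  0.  ] w 43.19
gripper_width: 0.508
t 8.93 p [ 507.3 -248.8  171.9] zang 97.14 tilt [ 0.008 -0.014] F [ 1.6  0.9 -0.3] M [ 0.01  0.04 -0.04] w 43.39
```

View pics/c6z.png

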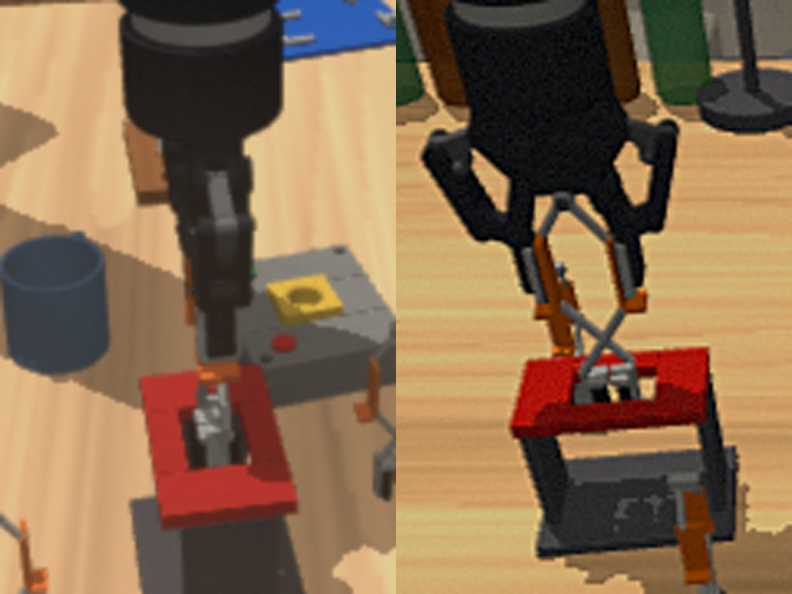

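```bash
python3 -m inch '[-12,0,0,0,43.2, -15,0,0,0,43.2, -15,0,0,0,43.2, -10,0,5,0,43.2, -2,0,15,0,43.2]' | tail -1; python3 st.py 475 246 225;  python3 -m inch '[0,-2,25,0,43.2, 0,-2,33,0,43.2, 0,-2,35,0,43.2, 0,-2,35,0,43.2, 0,-2,35,0,43.2]' | tail -1; python3 st.py 475 246 225
```

```text
gripper_width: 0.504
t 9.45 p [ 502.9 -228.   225.8] zang 97.01 tilt [ 0.004 -0.011] F [ 1.6 -0.3 -0.2] M [ 0.01 -0.02  0.  ] w 43.06
shift to target (tool mm) [ -4.7 -30.2 473.9]
gripper_width: 0.504
t 9.87 p [490.7 -58.4 223.1] zang 96.64 tilt [ 0.004 -0.011] F [ 1.1  0.8 -0.5] M [ 0.01 -0.07  0.01] w 43.01
shift to target (tool mm) [ -5.4 -19.6 304.1]
```

```bash
python3 - <<'E'
from h import *
snap('scene','c7');snap('side','s7')
b=cv2.imread('pics/c7.png')[20:260,170:430];a=cv2.imread('pics/s7.png')[80:320,200:460]
cv2.imwrite('pics/c7z.png',np.hstack([cv2.resize(i,None,fx=1.53,fy=1.53,interpolation=2) for i in (a,b)]))
E
```

```text
(no output)
```

View pics/c7z.png

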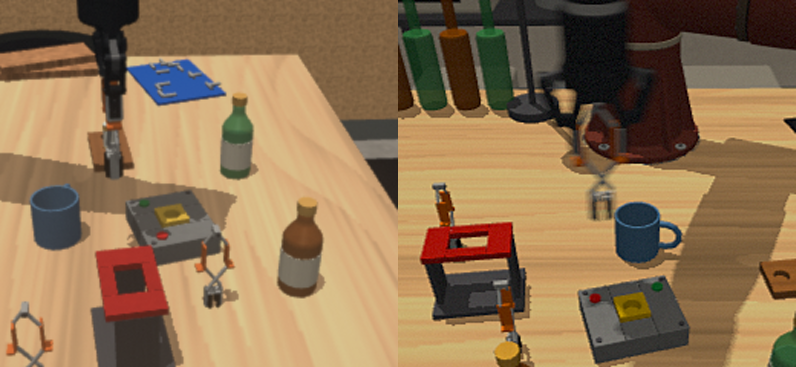

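The tongs are still held and hanging straight, so on to the fuse with a slightly firmer grip.

```bash
python3 -m inch '[0,-2,35,0,43, 0,-2,35,0,43, 0,-2,35,0,43, 0,-2,35,0,43, 0,-2,35,0,43]' | tail -1; python3 -m inch '[0,-2,35,0,43, 0,-2,30,0,43, 0,-2,20,0,43, 0,-1,10,0,43, 0,0,0,0,43]' | tail -1; python3 st.py 475 246 225; python3 - <<'E'
from h import *
snap('wrist','w8')
E
```

```text
gripper_width: 0.506
gripper_width: 0.505
t 10.8 p [464.6 232.9 216.4] zang 97.09 tilt [-0.001 -0.01 ] F [ 0.4 -0.7 -0.8] M [-0.01  0.06  0.01] w 43.14
shift to target (tool mm) [ -8.8 -11.9  11.6]
```

View pics/w8.png

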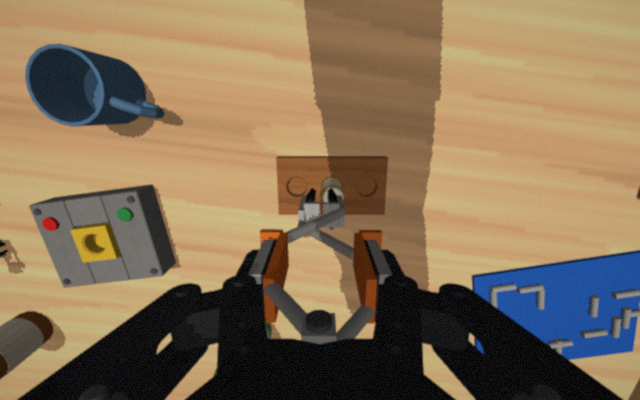

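The wrist view shows the tongs in the fingers, with jaws at about (322,205). They sit in front of the block, whose outer holes are at (298,186) and (367,186). I'll measure the jaws and the block from here.

```bash
python3 - <<'E'
from h import *
tag='w8'
p,d,K,T=load(tag); C=cloud(tag); X,Y,Z=C[...,0],C[...,1],C[...,2]
hsv=cv2.cvtColor(p,cv2.COLOR_RGB2HSV).astype(int); H,S,V=hsv[...,0],hsv[...,1],hsv[...,2]
m=(d>0)&(abs(Z-.014)<.004)&(X>.42)&(X<.53)&(Y>.16)&(Y<.33)
print('block',cv2.minAreaRect(C[m][:,:2].astype(np.float32)*1000))
reg=(d>0)&(X>.42)&(X<.53)&(Y>.18)&(Y<.29)
for lo,hi in [(.115,.135),(.135,.15),(.15,.165),(.165,.19),(.26,.30)]:
    m=reg&(Z>lo)&(Z<hi); m[:, :285]=0; m[:,355:]=0
    v,u=np.nonzero(m)
    if len(v): q=C[m]; print(lo,hi,len(v),'u',u.min(),u.max(),'v',v.min(),v.max(),'mean',(q.mean(0)*1000).round(1),'min',(q.min(0)*1000).round(1),'max',(q.max(0)*1000).round(1))
m=reg&(Z>.045)&(Z<.07); q=C[m]; print('fuse',m.sum(),(q.mean(0)*1000).round(1),(q.min(0)*1000).round(1),(q.max(0)*1000).round(1))
# outer holes of block: dark contours
m=((V<70)&(abs(Z-.01)<.012)&(X>.42)&(X<.53)).astype(np.uint8)
n,l,st,ce=cv2.connectedComponentsWithStats(m)
for i in range(1,n):
    if st[i,4]>15: print('dark',st[i],ce[i],plane(tag,*ce[i],.014).round(4))
b=cv2.imread('pics/w8.png')[140:340,220:420];cv2.imwrite('pics/w8z.png',cv2.resize(b,None,fx=3,fy=3,interpolation=2))
E
```

```text
block ((475.0454406738281, 245.25469970703125), (69.82892608642578, 130.2486114501953), 7.345573902130127)
0.115 0.135 93 u 301 341 v 188 198 mean [454.4 231.1 130.5] min [449.7 215.4 124.7] max [459.  247.5 135. ]
0.135 0.15 141 u 300 342 v 191 203 mean [454.5 231.1 142.6] min [449.9 215.4 135. ] max [459.1 247.4 149.8]
0.15 0.165 663 u 298 343 v 196 229 mean [459.7 230.9 158.9] min [449.8 215.5 150.1] max [474.4 248.5 165. ]
0.165 0.19 519 u 297 345 v 208 242 mean [460.8 233.6 177.2] min [452.9 215.9 165. ] max [471.7 248.3 190. ]
0.26 0.3 3432 u 285 354 v 291 367 mean [455.2 231.2 288.3] min [449.9 218.6 261.7] max [468. 246. 300.]
fuse 187 [470.1 243.   59.8] [464.1 234.2  45.1] [481.8 255.8  65.5]
dark [ 82 108  13   7  51] [ 88.19607843 110.39215686] [ 0.4225 -0.0377  0.014 ]
dark [118 114  21  10  82] [129.47560976 118.68292683] [0.4258 0.0082 0.014 ]
dark [363 185  14  12  31] [371.48387097 191.87096774] [0.4757 0.2944 0.014 ]
dark [ 60 186  99  25 340] [132.48235294 195.16176471] [0.5165 0.0069 0.014 ]
```

View pics/w8z.png

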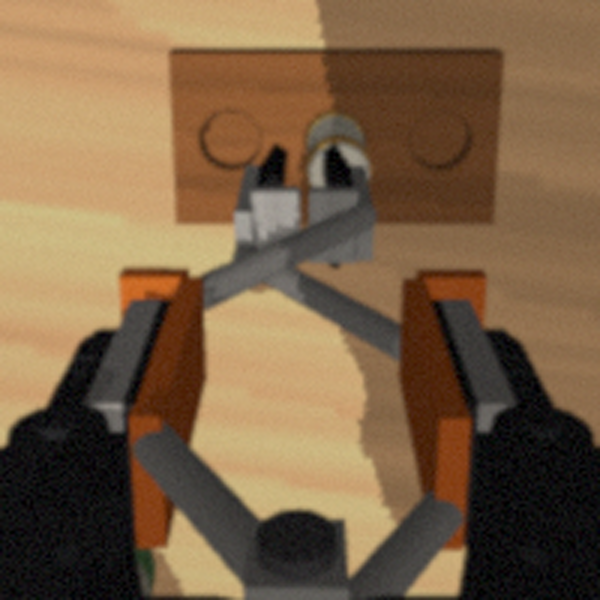

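```bash
python3 -m inch '[0,-6,6,0,43, -4,-6,6,0,42, 0,-1,1,0,40, 0,0,0,0,38, 0,0,0,0,37.2]' | tail -1; python3 st.py 475.8 246.7 135; python3 -m inch '[0,0,0,0,37.2, 0,0,0,0,37.2, 0,0,0,0,37.2, 0,0,0,0,37.2, 0,0,0,0,37.2]' | tail -1;python3 st.py 475.8 246.7 135
```

```text
gripper_width: 0.45
t 11.27 p [476.4 245.  219.3] zang 96.9 tilt [-0.002 -0.011] F [ 0.6 -0.  -1.1] M [ 0.02  0.02 -0.02] w 38.41
shift to target (tool mm) [84.3  0.2  2.6]
gripper_width: 0.452
t 11.68 p [476.3 243.1 218.9] zang 96.75 tilt [-0.003 -0.011] F [-0.4  0.  -1.2] M [ 0.04 -0.03 -0.01] w 38.64
shift to target (tool mm) [83.8 -0.2  4.5]
```

```bash
python3 -m inch '[0,0,3,0,37.2, 5,0,2,0,37.2, 10,0,0,0,37.2, 5,0,0,0,37.2, 0,0,0,0,37.2]' | tail -1; python3 st.py 475.8 246.7 135; python3 - <<'E'
from h import *
snap('wrist','w9')
b=cv2.imread('pics/w9.png')[140:340,220:420];cv2.imwrite('pics/w9z.png',cv2.resize(b,None,fx=3,fy=3,interpolation=2))
tag='w9'
p,d,K,T=load(tag); C=cloud(tag); X,Y,Z=C[...,0],C[...,1],C[...,2]
m=(d>0)&(abs(Z-.014)<.004)&(X>.42)&(X<.53)&(Y>.16)&(Y<.33)
print('block',cv2.minAreaRect(C[m][:,:2].astype(np.float32)*1000))
reg=(d>0)&(X>.42)&(X<.53)&(Y>.18)&(Y<.30)
for lo,hi in [(.09,.115),(.115,.13),(.13,.145)]:
    m=reg&(Z>lo)&(Z<hi)
    m[:, :270]=0; m[:,370:]=0
    q=C[m]; print(lo,hi,m.sum(),'mean',(q.mean(0)*1000).round(1),'min',(q.min(0)*1000).round(1),'max',(q.max(0)*1000).round(1))
m=reg&(Z>.045)&(Z<.07); q=C[m]; print('fuse',m.sum(),(q.mean(0)*1000).round(1),(q.min(0)*1000).round(1),(q.max(0)*1000).round(1))
E
```

```text
gripper_width: 0.456
t 12.1 p [475.6 248.5 196.7] zang 96.76 tilt [-0.002 -0.011] F [ 0.4 -0.1 -1.3] M [-0.05  0.04  0.05] w 38.93
shift to target (tool mm) [61.7 -0.2 -1.1]
block ((475.50238037109375, 245.2732391357422), (70.5115737915039, 130.1502227783203), 7.23400354385376)
0.09 0.115 73 mean [465.2 248.2 111.3] min [459.6 223.5 106.8] max [470.8 271.6 115. ]
0.115 0.13 155 mean [465.4 246.6 122.5] min [460.  224.1 115.1] max [471.1 271.1 129.8]
0.13 0.145 721 mean [471.4 246.  139.7] min [460.3 225.  130. ] max [484.6 270.4 144.3]
fuse 460 [473.9 245.2  61.8] [464.2 234.3  45.4] [486.6 256.3  65.2]
```

View pics/w9z.png

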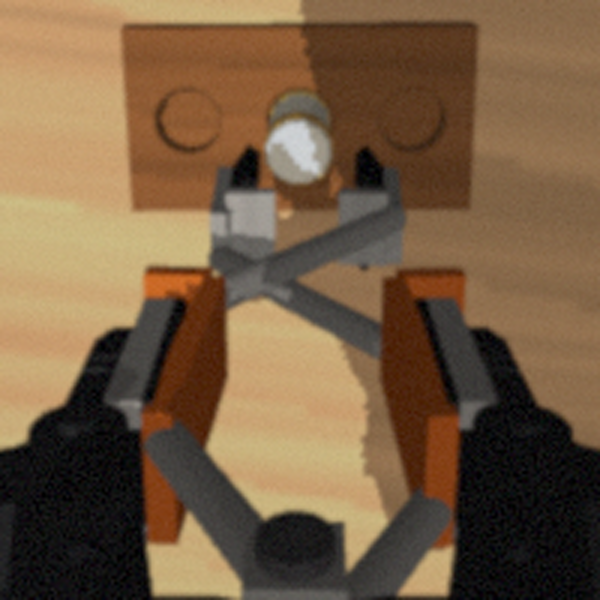

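```bash
python3 -m inch '[5,0,-2,0,37.2, 8,0,0,0,37.2, 8,0,0,0,37.2, 6,0,0,0,37.2, 0,0,0,0,37.2]' | tail -1; python3 st.py 476 246.3 135; 
```

```text
gripper_width: 0.453
t 12.57 p [475.7 245.7 167. ] zang 96.75 tilt [-0.003 -0.012] F [-0.9 -0.4 -1.2] M [-0.01 -0.03  0.01] w 38.72
shift to target (tool mm) [31.9 -0.5  0.9]
```

```bash
python3 -m inch '[5,0,0.5,0,37.2, 8,0,0.5,0,37.2, 6,0,0,0,37.2, 4,0,0,0,37.2, 0,0,0,0,37.2]' | tail -1; python3 st.py 476 246.3 124; python3 - <<'E'
from h import *
snap('side','s10');snap('scene','c10')
b=cv2.imread('pics/c10.png')[60:240,380:500];a=cv2.imread('pics/s10.png')[50:230,210:330]
cv2.imwrite('pics/c10z.png',np.hstack([cv2.resize(i,None,fx=3.3,fy=3.3,interpolation=2) for i in (a,b)]))
E
```

```text
gripper_width: 0.454
t 12.98 p [475.2 246.5 141. ] zang 96.74 tilt [-0.003 -0.012] F [ 0.8  0.5 -0.5] M [ 0.04  0.04 -0.01] w 38.8
shift to target (tool mm) [17.  -0.8 -0.1]
```

View pics/c10z.png

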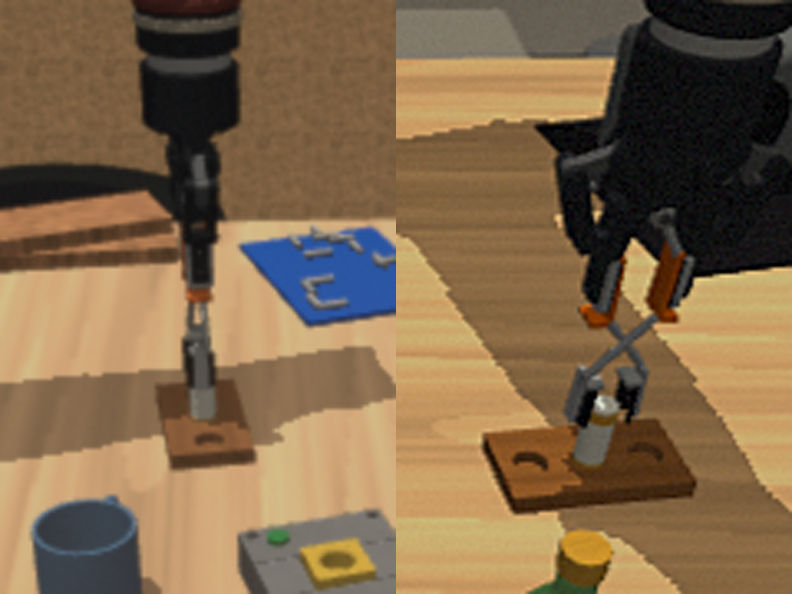

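The open jaws straddle the fuse head in both views. I'll go lower until the stops are near the fuse top.

```bash
python3 -m inch '[3,-0.3,0,0,37.2, 4,0,0,0,37.2, 4,0,0,0,37.2, 2,0,0,0,37.2, 0,0,0,0,37.2]' | tail -1; python3 st.py 476 246.3 124;  python3 -m inch '[1,0,0,0,37.2, 1,0,0,0,37.2, 0.5,0,0,0,37.2, 0,0,0,0,37.2, 0,0,0,0,37.2]' | tail -1; python3 st.py 476 246.3 124
```

```text
gripper_width: 0.454
t 13.5 p [476.7 246.7 128.9] zang 96.74 tilt [-0.    -0.011] F [-0.1  0.6 -0.6] M [-0.02 -0.02  0.01] w 38.78
shift to target (tool mm) [ 4.9  0.7 -0.2]
gripper_width: 0.453
t 13.92 p [476.7 246.6 126.2] zang 96.74 tilt [-0.    -0.011] F [-0.3 -0.3 -0. ] M [0.06 0.   0.02] w 38.72
shift to target (tool mm) [ 2.2  0.7 -0.2]
```

```bash
python3 -m inch '[1,0,0,0,37.2, 1,0,0,0,37.2, 0,0,0,0,37.2, 0,0,0,0,37.2, 0,0,0,0,37.2]' | tail -1; python3 st.py 476 246.3 124;  python3 -m inch '[0,0,0,0,37.2, 0,0,0,0,37.2, 0,0,0,0,37.2, 1,0,0,0,37.2, 1,0,0,0,37.2]' | tail -1; python3 st.py 476 246.3 124
```

```text
gripper_width: 0.451
t 14.33 p [476.9 246.7 124.3] zang 96.74 tilt [ 0.    -0.011] F [-0.4 -0.3 -1.8] M [ 0.02 -0.02 -0.01] w 38.55
shift to target (tool mm) [ 0.3  0.9 -0.3]
gripper_width: 0.453
t 14.75 p [477.5 246.7 123.2] zang 96.74 tilt [ 0.002 -0.011] F [-0.6 -1.   8.7] M [-0.22  0.23 -0.01] w 38.7
shift to target (tool mm) [-0.8  1.5 -0.2]
```

Contact: 8.7 N at TCP z of 123.2 mm, as expected for the stops on the fuse top. I'll back off slightly and ease the squeeze so the jaws close.

```bash
python3 -m inch '[-1,0,0,0,38.5, 0,0,0,0,39.5, 0,0,0,0,40.3, 0,0,0,0,40.8, 0,0,0,0,40.8]' | tail -1; python3 st.py 476 246.3 124;  python3 -m inch '[0,0,0,0,41.2, 0,0,0,0,41.2, 0,0,0,0,41.2, 0,0,0,0,41.2, 0,0,0,0,41.2]' | tail -1; python3 st.py 476 246.3 124
```

```text
gripper_width: 0.478
t 15.17 p [477.5 246.7 124.1] zang 96.74 tilt [ 0.002 -0.01 ] F [ 0.4  0.3 -1.6] M [ 0.   -0.01 -0.03] w 40.84
shift to target (tool mm) [ 0.1  1.5 -0.3]
gripper_width: 0.483
t 15.58 p [477.3 246.7 123.7] zang 96.74 tilt [ 0.001 -0.011] F [-0.7  0.4 -1.4] M [ 0.01 -0.01  0.03] w 41.25
shift to target (tool mm) [-0.3  1.3 -0.2]
```

```bash
python3 -m inch '[0,0,0,0,41.6, 0,0,0,0,41.6, 0,0,0,0,41.6, 0,0,0,0,41.6, 0,0,0,0,41.6]' | tail -1; python3 st.py 476 246.3 124; python3 - <<'E'
from h import *
snap('side','s11');snap('scene','c11');snap('wrist','w11')
b=cv2.imread('pics/c11.png')[130:220,410:480];a=cv2.imread('pics/w11.png')[190:310,250:390]
cv2.imwrite('pics/c11z.png',np.hstack([cv2.resize(i,(400,500),interpolation=2) for i in (a,b)]))
E
```

```text
gripper_width: 0.487
t 16.0 p [477.4 246.6 123.8] zang 96.74 tilt [ 0.002 -0.011] F [ 1.2  0.9 -0.3] M [-0.09  0.01  0.03] w 41.57
shift to target (tool mm) [-0.2  1.4 -0.2]
```

View pics/c11z.png

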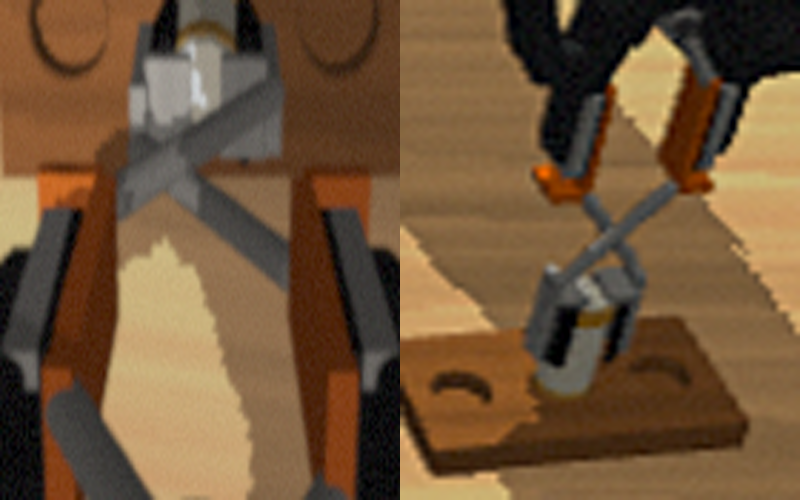

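```bash
python3 -m inch '[0,0,0,0,42, 0,0,0,0,42, 0,0,0,0,42, 0,0,0,0,42, 0,0,0,0,42]' | tail -1; python3 st.py; python3 -m inch '[0,0,0,0,41.6, 0,0,0,0,41.6, 0,0,0,0,41.6, 0,0,0,0,41.6, 0,0,0,0,41.6]' | tail -1; python3 st.py;
```

```text
gripper_width: 0.492
t 16.57 p [477.5 246.6 124. ] zang 96.74 tilt [ 0.002 -0.011] F [-0.5 -0.3 -1.1] M [-0.08  0.03  0.  ] w 42.01
gripper_width: 0.496
t 16.98 p [477.5 246.6 124. ] zang 96.74 tilt [ 0.002 -0.011] F [-0.2 -0.2 -0.8] M [-0.06 -0.01  0.06] w 42.37
```

```bash
python3 -m inch '[0,0,0,0,41.6, 0,0,0,0,41.6, 0,0,0,0,41.6, 0,0,0,0,41.6, 0,0,0,0,41.6]' | tail -1; python3 st.py;  python3 -m inch '[0,0,0,0,42, 0,0,0,0,42, 0,0,0,0,42, 0,0,0,0,42, 0,0,0,0,42]' | tail -1; python3 st.py
```

```text
gripper_width: 0.495
t 17.4 p [477.5 246.6 124. ] zang 96.74 tilt [ 0.002 -0.011] F [ 0.4  0.4 -0.9] M [-0.06  0.01  0.04] w 42.29
gripper_width: 0.495
t 17.82 p [477.5 246.6 123.9] zang 96.74 tilt [ 0.002 -0.011] F [-0.6 -0.2 -0.8] M [-0.04 -0.04  0.  ] w 42.26
```

```bash
python3 -m inch '[-2,0,0,0,42, -5,0,0,0,42, -8,0,0,0,42, -10,0,0,0,42, -8,0,0,0,42]' | tail -1; python3 st.py; python3 - <<'E'
from h import *
snap('side','s12');snap('scene','c12')
b=cv2.imread('pics/c12.png')[100:220,390:490];a=cv2.imread('pics/s12.png')[80:200,220:320]
cv2.imwrite('pics/c12z.png',np.hstack([cv2.resize(i,(400,480),interpolation=2) for i in (a,b)]))
E
```

```text
gripper_width: 0.495
t 18.23 p [476.2 246.8 158. ] zang 96.74 tilt [-0.001 -0.011] F [0.9 0.6 0.1] M [-0.06 -0.02 -0.05] w 42.28
```

View pics/c12z.png

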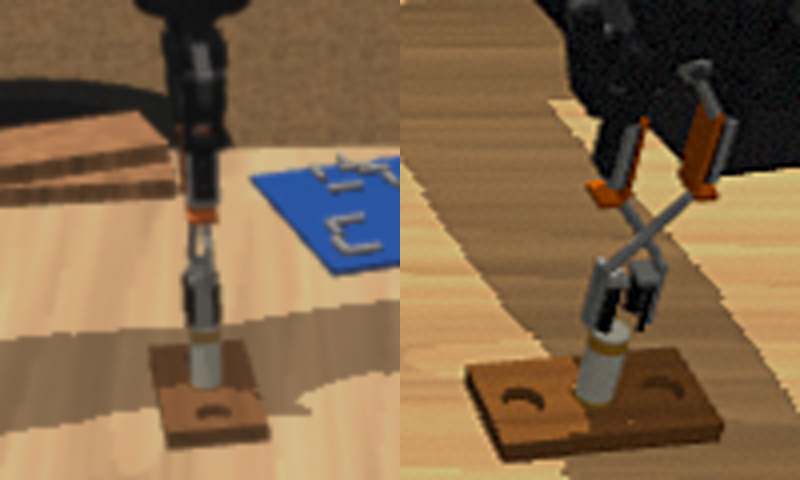

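The fuse stayed in the block and the jaws slid up it, so they weren't really closed. I'll reopen, go back down, and ease further this time.

```bash
python3 -m inch '[0,0,0,0,40, 0,0,0,0,38, 0,0,0,0,37.2, 0,0,0,0,37.2, 0,0,0,0,37.2]' | tail -1; python3 st.py 476.5 246.5 125; python3 -m inch '[8,0,0,0,37.2, 8,0,0,0,37.2, 8,0,0,0,37.2, 4,0,0,0,37.2, 0,0,0,0,37.2]' | tail -1; python3 st.py 476.5 246.5 125
```

```text
gripper_width: 0.456
t 18.75 p [477.1 247.1 158.7] zang 96.74 tilt [ 0.001 -0.011] F [ 0.1 -0.7 -1.7] M [ 0.02  0.01 -0.04] w 38.91
shift to target (tool mm) [33.7  0.7 -0.1]
gripper_width: 0.453
t 19.17 p [476.2 246.5 126.1] zang 96.74 tilt [-0.001 -0.011] F [-0.1 -0.3  0.2] M [ 0.02 -0.01  0.  ] w 38.68
shift to target (tool mm) [ 1.1 -0.3  0. ]
```

```bash
python3 -m inch '[1.5,0,0,0,39, 0,0,0,0,40, 0,0,0,0,41, 0,0,0,0,42, 0,0,0,0,42.4]' | tail -1; python3 st.py 476.5 246.5 125; python3 -m inch '[0,0,0,0,42.4, 0,0,0,0,42.4, 0,0,0,0,42.4, 0,0,0,0,42.4, 0,0,0,0,42.4]' | tail -1; python3 st.py;  python3 -m inch '[0,0,0,0,42.7, 0,0,0,0,42.7, 0,0,0,0,42.7, 0,0,0,0,42.7, 0,0,0,0,42.7]' | tail -1; python3 st.py
```

```text
gripper_width: 0.496
t 19.58 p [476.3 246.3 124.5] zang 96.74 tilt [-0.001 -0.012] F [-0.3  0.7 -1. ] M [-0.02 -0.03 -0.02] w 42.34
shift to target (tool mm) [-0.5 -0.2  0.2]
gripper_width: 0.496
t 20.0 p [476.4 246.5 124.8] zang 96.74 tilt [-0.001 -0.011] F [-0.1 -0.1 -1.4] M [ 0.02  0.02 -0.01] w 42.38
gripper_width: 0.503
t 20.42 p [476.4 246.4 124.8] zang 96.74 tilt [-0.001 -0.011] F [-0.3  0.4 -1.9] M [-0.03 -0.01  0.02] w 43.0
```

```bash
python3 -m inch '[0,0,0,0,42.7, 0,0,0,0,42.7, 0,0,0,0,42.7, 0,0,0,0,42.7, 0,0,0,0,42.7]' | tail -1; python3 st.py; python3 - <<'E'
from h import *
snap('scene','c13');snap('wrist','w13')
b=cv2.imread('pics/c13.png')[130:220,410:480];a=cv2.imread('pics/w13.png')[190:310,250:390]
cv2.imwrite('pics/c13z.png',np.hstack([cv2.resize(i,(400,500),interpolation=2) for i in (a,b)]))
E
```

```text
gripper_width: 0.499
t 20.83 p [476.4 246.4 124.8] zang 96.74 tilt [-0.001 -0.011] F [ 0.8  0.8 -1.6] M [ 0.03 -0.03  0.02] w 42.61
```

View pics/c13z.png

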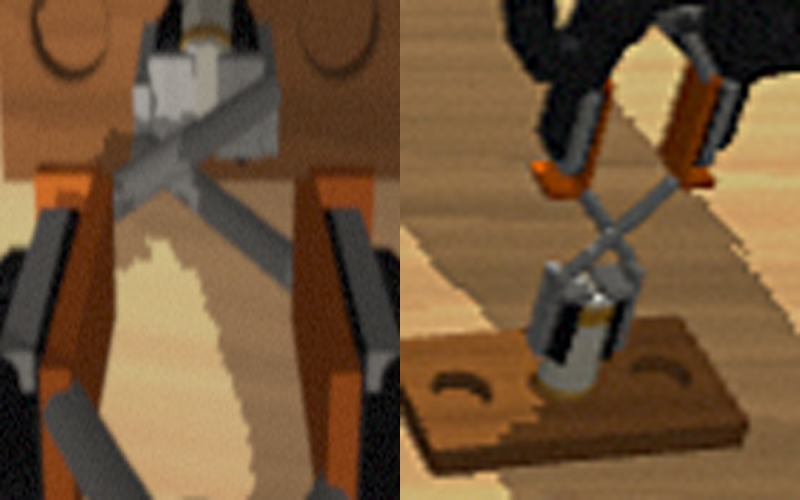

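```bash
python3 -m inch '[0,0,0,0,42.9, 0,0,0,0,42.9, 0,0,0,0,42.9, 0,0,0,0,42.9, 0,0,0,0,42.9]' | tail -1; python3 st.py;  python3 -m inch '[-2,0,0,0,42.9, -3,0,0,0,42.9, -3,0,0,0,42.9, -3,0,0,0,42.9, -1,0,0,0,42.9]' | tail -1; python3 st.py; python3 - <<'E'
from h import *
snap('scene','c14');snap('side','s14')
b=cv2.imread('pics/c14.png')[120:220,400:480];a=cv2.imread('pics/s14.png')[90:190,230:310]
cv2.imwrite('pics/c14z.png',np.hstack([cv2.resize(i,(400,500),interpolation=2) for i in (a,b)]))
E
```

```text
gripper_width: 0.503
t 21.35 p [476.3 246.5 124.8] zang 96.74 tilt [-0.001 -0.011] F [-0.6 -0.5 -1.2] M [-0.01  0.06 -0.01] w 42.99
gripper_width: 0.498
t 21.77 p [476.3 246.6 137.9] zang 96.74 tilt [-0.001 -0.011] F [ 0.  -0.2 -1.4] M [ 0.04 -0.02 -0.05] w 42.51
```

View pics/c14z.png

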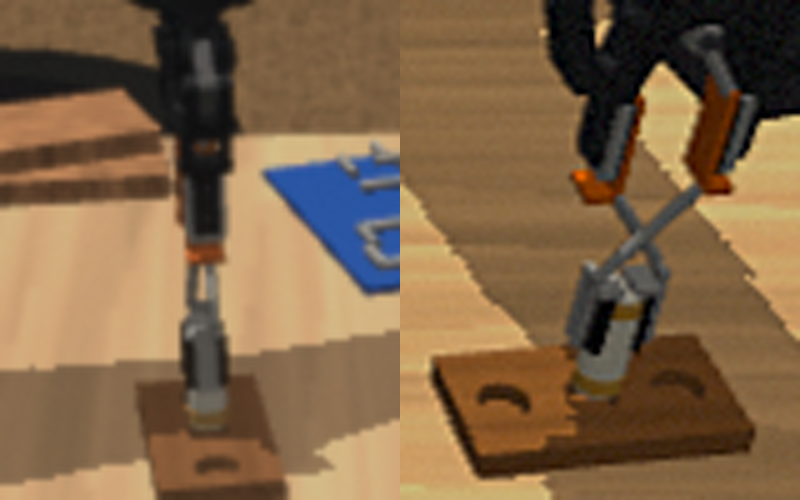

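The fuse now rises with the jaws, and its lower brass cap is visible above the block. I'll keep 42.9 and go on.

```bash
python3 -m inch '[-6,0,0,0,42.9, -10,0,0,0,42.9, -12,0,0,0,42.9, -12,0,0,0,42.9, -8,0,0,0,42.9]' | tail -1; python3 st.py 572 -22 190;  python3 -m inch '[-4,-2,-8,0,42.9, 0,-6,-18,0,42.9, 0,-8,-24,0,42.9, 0,-8,-26,0,42.9, 0,-8,-28,0,42.9]' | tail -1; python3 st.py 572 -22 190;python3 - <<'E'
from h import *
snap('scene','c15');snap('side','s15')
b=cv2.imread('pics/c15.png')[60:240,270:450];a=cv2.imread('pics/s15.png')[60:240,210:390]
cv2.imwrite('pics/c15z.png',np.hstack([cv2.resize(i,(400,400),interpolation=2) for i in (a,b)]))
E
```

```text
gripper_width: 0.502
t 22.28 p [475.2 246.9 188.6] zang 96.74 tilt [-0.004 -0.012] F [ 0.4  0.  -0.6] M [-0.01  0.01 -0.01] w 42.83
shift to target (tool mm) [   1.4  -64.5 -278.4]
gripper_width: 0.5
t 22.7 p [521.9 147.4 200.8] zang 97.22 tilt [ 0.004 -0.01 ] F [ 0.9  0.2 -0.2] M [ 0.05 -0.09 -0.03] w 42.73
shift to target (tool mm) [  12.7  -28.4 -174.2]
```

View pics/c15z.png

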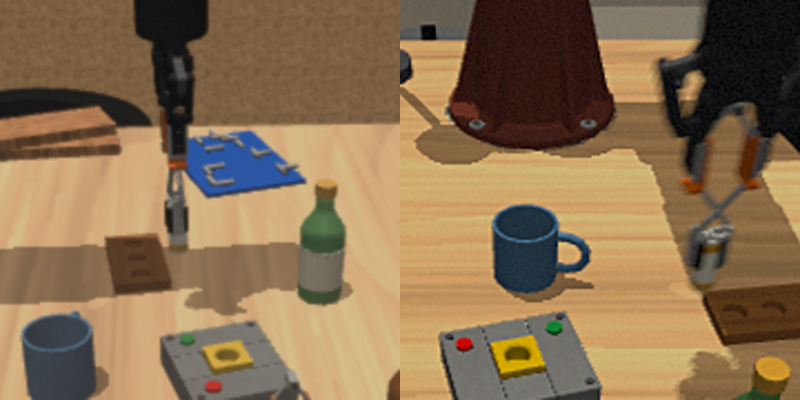

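The fuse is carried cleanly. I'll continue to the box.

```bash
python3 -m inch '[0,-5,-28,0,42.9, 0,-5,-28,0,42.9, 0,-5,-28,0,42.9, 0,-5,-28,0,42.9, 0,-3,-22,0,42.9]' | tail -1; python3 st.py 572 -22 190;  python3 -m inch '[2,-2,-14,0,42.9, 2,-1,-7,0,42.9, 2,0,-3,0,42.9, 0,0,0,0,42.9, 0,0,0,0,42.9]' | tail -1; python3 st.py 572 -22 190;python3 - <<'E'
from h import *
snap('scene','c16');snap('side','s16');snap('wrist','w16')
E
```

```text
gripper_width: 0.502
t 23.22 p [563.   11.  204.3] zang 97.18 tilt [ 0.005 -0.009] F [ 0.3 -0.  -1.3] M [ 0.06 -0.06  0.02] w 42.9
shift to target (tool mm) [ 14.7  -4.8 -33.7]
gripper_width: 0.504
t 23.63 p [569.8 -18.1 199.2] zang 96.9 tilt [ 0.006 -0.01 ] F [-0.8  0.  -0.9] M [-0.03  0.03  0.03] w 43.02
shift to target (tool mm) [ 9.2 -1.7 -4.1]
```

View pics/w16.png

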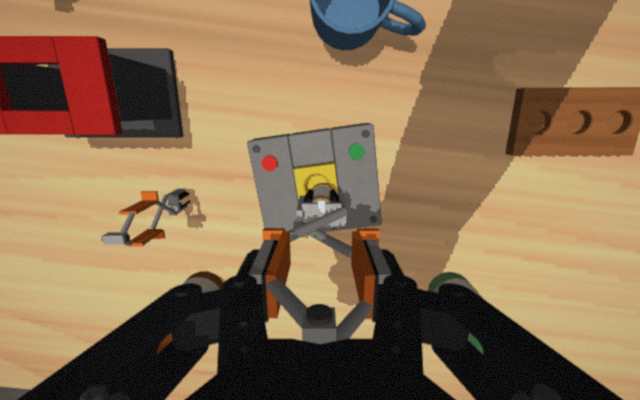

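View pics/s16.png

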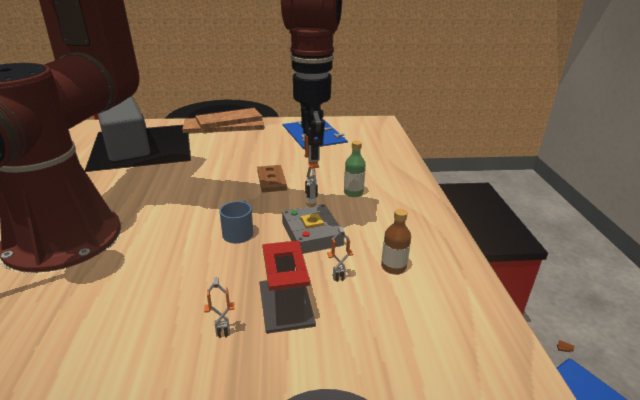

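View pics/c16.png

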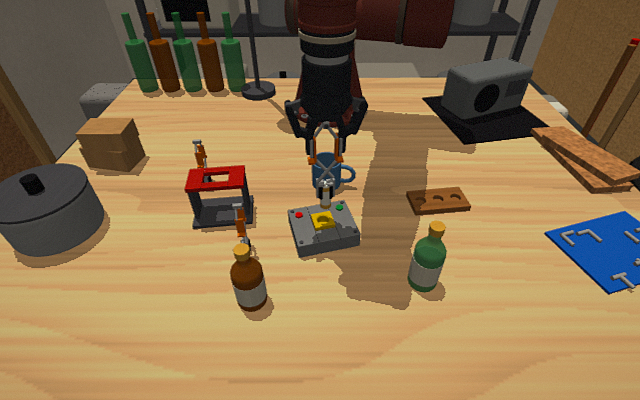

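The wrist view shows the fuse in the jaws at (322,190) above the yellow carrier at (317,180). The scene and side views show the fuse upright just above the box. I'll measure the fuse axis against the carrier centre in each camera.

```bash
cat > meas.py <<'E'
from h import *
import sys
def carrier(tag,h=.044):
    p,d,K,T=load(tag); C=cloud(tag); hsv=cv2.cvtColor(p,cv2.COLOR_RGB2HSV).astype(int); H,S,V=hsv[...,0],hsv[...,1],hsv[...,2]
    m=((d>0)&(H>=20)&(H<34)&(S>150)&(abs(C[...,0]-.571)<.035)&(abs(C[...,1]+.024)<.035)&(C[...,2]>h-.008)&(C[...,2]<h+.006)).astype(np.uint8)
    c=np.concatenate(cv2.findContours(m,0,1)[0])[:,0].astype(float)
    w=np.array([plane(tag,u,v,h)[:2] for u,v in c])*1000
    # top face only: rect of points on plane from depth too
    q=C[(m>0)&(abs(C[...,2]-h)<.003)][:,:2]*1000
    r=cv2.minAreaRect(w.astype(np.float32)); r2=cv2.minAreaRect(q.astype(np.float32))
    return np.round(r[0],1),np.round(r[1],1),np.round(r2[0],1),np.round(r2[1],1)
def fuse(tag,zlo,zhi,c0,r=.018):
    p,d,K,T=load(tag); C=cloud(tag); X,Y,Z=C[...,0],C[...,1],C[...,2]
    m=(d>0)&(np.hypot(X-c0[0],Y-c0[1])<r)&(Z>zlo)&(Z<zhi)
    cam=-T[:3,:3].T@T[:3,3]
    out=[]
    for v in np.unique(np.nonzero(m)[0]):
        u=np.nonzero(m[v])[0]
        if len(u)<5: continue
        # mid ray, front depth + 11mm radially
        um=(u.min()+u.max())/2; q=C[v,u[len(u)//2]]
        q0=pt(tag,um,v,d[v,u[len(u)//2]]); dirn=(q0-cam); dirn[2]=0; dirn/=np.linalg.norm(dirn)
        c=q0+dirn*.011; out.append([*c*1000,len(u)*q0.__class__(1) if False else len(u)])
    return np.array(out)
E
python3 - <<'E'
from meas import *
for t in ['scene0','side0']: print(t,carrier(t))
for t in ['scene16','side16']:
    tt={'scene16':'c16','side16':'s16'}[t]
    f=fuse(tt,.075,.107,(.570,-.019)); print(t,np.round(f,1).tolist())
E
```

```text
scene0 (array([577.5, -23.3]), array([48.2, 43.2]), array([573.3, -23.4]), array([43.7, 42.4]))
side0 (array([571.1, -29.7]), array([43.5, 48.2]), array([571.6, -23.6]), array([41.6, 43.7]))
scene16 [[566.2, -18.8, 103.8, 8.0], [570.4, -17.9, 104.8, 11.0], [570.2, -17.9, 102.1, 11.0], [570.4, -17.9, 99.6, 11.0], [570.1, -17.9, 96.8, 11.0], [569.9, -17.8, 94.0, 11.0], [570.7, -17.9, 92.1, 11.0], [570.4, -17.8, 89.1, 11.0], [569.3, -17.8, 85.4, 11.0], [570.1, -17.8, 83.5, 9.0], [569.8, -17.8, 80.5, 7.0]]
side16 [[566.0, -23.9, 106.3, 6.0], [569.8, -18.4, 100.3, 9.0], [569.8, -18.9, 98.0, 9.0], [570.0, -16.0, 93.6, 9.0], [570.0, -16.6, 91.3, 9.0], [570.1, -15.3, 87.9, 9.0], [569.9, -18.4, 87.1, 9.0], [569.9, -18.8, 84.8, 9.0], [570.1, -17.0, 81.0, 7.0]]
```

```bash
python3 st.py 571.1 -23.6 170; python3 -m inch '[4,0,-2,0,42.9, 6,0,-2,0,42.9, 6,-0.5,-1,0,42.9, 6,0,0,0,42.9, 0,0,0,0,42.9]' | tail -1; python3 st.py 571.1 -23.6 170;python3 - <<'E'
from h import *
snap('scene','c17');snap('side','s17')
from meas import *
x,y=np.array(robot.sense()['ee_pos'])[:2]
z=robot.sense()['ee_pos'][2]
for t in ['c17','s17']:
    f=fuse(t,z-.119,z-.094,(x,y)); print(t,np.round(np.median(f[1:-1],0),1),f[-1].round(1), carrier(t))
E
```

```text
t 23.78 p [569.8 -17.7 199.3] zang 96.95 tilt [ 0.006 -0.01 ] F [-0.4 -0.6 -1.3] M [ 0.03  0.05 -0.02] w 42.7
shift to target (tool mm) [29.4 -0.4 -5.7]
gripper_width: 0.502
t 24.2 p [571.  -21.1 175.3] zang 97.13 tilt [ 0.006 -0.01 ] F [-0.5 -0.9 -1.3] M [-0.01  0.05  0.03] w 42.88
shift to target (tool mm) [ 5.3  0.2 -2.4]
c17 [572.1 -21.9  72.3  11. ] [570.  -20.9  58.7   8. ] (array([578.3, -23. ]), array([49.5, 43.4]), array([572.5, -23.7]), array([42.6, 42.1]))
s17 [571.1 -20.9  67.5  10. ] [572.4 -20.3  58.9   7. ] (array([571.1, -29.7]), array([43.5, 48.1]), array([571.7, -24.6]), array([41.7, 45.6]))
```

```bash
python3 -m inch '[2,0,-1.5,0,42.9, 2,0,-1,0,42.9, 2,0,0,0,42.9, 1,0,0,0,42.9, 0,0,0,0,42.9]' | tail -1; python3 st.py 571.4 -23.2 160;python3 - <<'E'
from h import *
snap('scene','c18');snap('side','s18')
b=cv2.imread('pics/c18.png')[180:250,285:365];a=cv2.imread('pics/s18.png')[170:250,275:355]
cv2.imwrite('pics/c18z.png',np.hstack([cv2.resize(i,(400,400),interpolation=2) for i in (a,b)]))
from meas import *
x,y=np.array(robot.sense()['ee_pos'])[:2]
z=robot.sense()['ee_pos'][2]
for t in ['c18','s18']:
    f=fuse(t,z-.116,z-.094,(x,y)); print(t,np.round(np.median(f[1:-1],0),1),f[-1].round(1), carrier(t))
E
```

```text
gripper_width: 0.503
t 24.72 p [572.1 -24.2 169.6] zang 97.12 tilt [ 0.009 -0.011] F [ 0.7  0.3 -1.2] M [ 0.   -0.03  0.07] w 43.0
shift to target (tool mm) [9.6 0.7 1.2]
c18 [572.7 -24.   65.7  11. ] [573.3 -23.   56.2   6. ] (array([577.9, -23. ]), array([48.9, 43.6]), array([572.9, -23.5]), array([42.7, 42. ]))
s18 [573.3 -22.8  63.2  10. ] [573.3 -24.4  56.1   5. ] (array([571.5, -30.2]), array([43.1, 48.6]), array([571.8, -25.6]), array([41.6, 42.8]))
```

View pics/c18z.png

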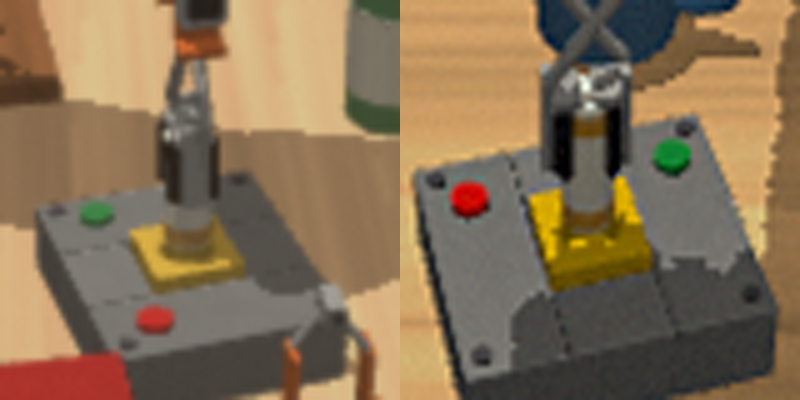

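```bash
python3 -m inch '[0,0.8,0.5,0,42.9, 1,0.6,0.3,0,42.9, 2,0,0,0,42.9, 2,0,0,0,42.9, 1,0,0,0,42.9]' | tail -1; python3 st.py 570.9 -23.5 160;python3 - <<'E'
from h import *
snap('scene','c19');snap('side','s19')
from meas import *
x,y=np.array(robot.sense()['ee_pos'])[:2]
z=robot.sense()['ee_pos'][2]
for t in ['c19','s19']:
    f=fuse(t,z-.115,z-.094,(x,y)); print(t,np.round(np.median(f[1:-1],0),1),f[-1].round(1), carrier(t))
E
```

```text
gripper_width: 0.503
t 25.23 p [570.9 -23.6 164. ] zang 97.13 tilt [ 0.01  -0.011] F [-0.  -0.4 -1.6] M [-0.04 -0.    0.02] w 42.94
shift to target (tool mm) [4.  0.  0.1]
c19 [570.7 -24.   59.   11. ] [571.  -24.   51.1   7. ] (array([578.1, -23.1]), array([49.4, 43.1]), array([573.6, -23.1]), array([41.8, 42.5]))
s19 [571.  -23.2  60.   10. ] [572.4 -21.8  51.7   9. ] (array([571.5, -30.2]), array([43.1, 48.6]), array([571.7, -24.7]), array([41.4, 43. ]))
```

```bash
python3 -m inch '[1,0,0,0,42.9, 1,0,0,0,42.9, 1,0,0,0,42.9, 1,0,0,0,42.9, 1,0,0,0,42.9]' | tail -1; python3 st.py 570.9 -23.5 150
```

```text
gripper_width: 0.503
t 25.75 p [571.1 -23.7 158.8] zang 97.12 tilt [ 0.01  -0.011] F [ 0.3  1.1 -0.9] M [0.01 0.02 0.  ] w 42.93
shift to target (tool mm) [8.8 0.2 0.3]
```

```bash
python3 -m inch '[1.5,0,0,0,42.9, 1.5,0,0,0,42.9, 1.5,0,0,0,42.9, 1,0,0,0,42.9, 0,0,0,0,42.9]' | tail -1; python3 st.py 570.9 -23.5 150
```

```text
gripper_width: 0.505
t 26.17 p [571.  -23.7 152.3] zang 97.13 tilt [ 0.01  -0.011] F [-0.5  0.1 -1.1] M [0.04 0.02 0.02] w 43.1
shift to target (tool mm) [2.3 0.1 0.2]
```

```bash
python3 -m inch '[1.5,0,0,0,42.9, 1.5,0,0,0,42.9, 1,0,0,0,42.9, 1,0,0,0,42.9, 0,0,0,0,42.9]' | tail -1; python3 st.py 570.9 -23.5 148;python3 - <<'E'
from h import *
snap('scene','c20');snap('side','s20')
b=cv2.imread('pics/c20.png')[180:250,285:365];a=cv2.imread('pics/s20.png')[170:250,275:355]
cv2.imwrite('pics/c20z.png',np.hstack([cv2.resize(i,(400,400),interpolation=2) for i in (a,b)]))
E
```

```text
gripper_width: 0.5
t 26.58 p [572.5 -24.1 149.2] zang 97.13 tilt [ 0.014 -0.012] F [ 0.4  0.4 -1.8] M [-0.03  0.05 -0.02] w 42.73
shift to target (tool mm) [1.1 1.5 0.8]
```

View pics/c20z.png

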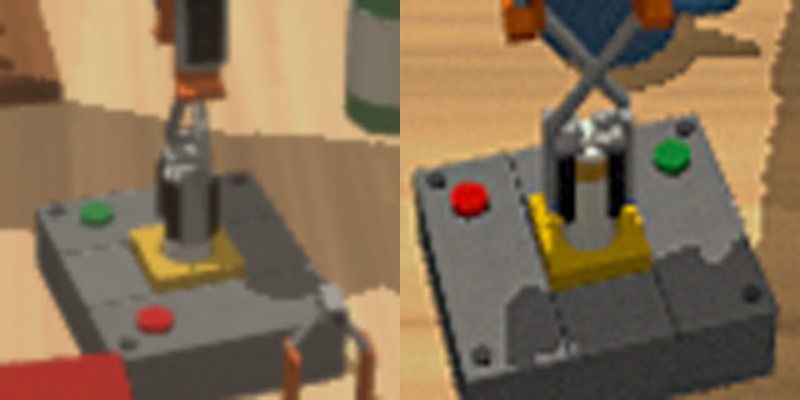

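The fuse is in the carrier hole, upright and at seating depth. Now a gentle push, with a small correction for the +x drift.

```bash
python3 -m inch '[0,0.8,0.4,0,42.9, 1,0.5,0,0,42.9, 1.2,0,0,0,42.9, 1.2,0,0,0,42.9, 1.2,0,0,0,42.9]' | tail -2; python3 st.py 570.9 -23.5 140
```

```text
force: [-1.6, 1.7, 6.9]
gripper_width: 0.503
t 27.1 p [572.9 -24.1 147.7] zang 97.14 tilt [ 0.019 -0.013] F [-1.6  1.7  6.9] M [0.25 0.21 0.02] w 42.94
shift to target (tool mm) [7.7 2.  0.9]
```

```bash
python3 -m inch '[0,0.8,0.2,0,42.9, 0,0.8,0.2,0,42.9, 1.5,0.7,0,0,42.9, 2,0.7,0,0,42.9, 2,0.5,0,0,42.9]' | tail -2; python3 st.py 570 -23.5 140
```

```text
force: [-0.7, 2.0, 6.5]
gripper_width: 0.505
t 27.52 p [570.8 -24.  144.7] zang 97.15 tilt [ 0.024 -0.013] F [-0.7  2.   6.5] M [0.34 0.11 0.02] w 43.11
shift to target (tool mm) [4.7 0.8 0.7]
```

```bash
python3 - <<'E'
from h import *
snap('scene','c21');snap('side','s21')
b=cv2.imread('pics/c21.png')[120:250,275:375];a=cv2.imread('pics/s21.png')[130:250,275:355]
cv2.imwrite('pics/c21z.png',np.hstack([cv2.resize(i,(400,520),interpolation=2) for i in (a,b)]))
from meas import *
for t in ['c20','c21','s20','s21']:
    C=cloud(t);p=load(t)[0];hsv=cv2.cvtColor(p,cv2.COLOR_RGB2HSV).astype(int); H,S=hsv[...,0],hsv[...,1]
    m=(H>=20)&(H<34)&(S>150)&(abs(C[...,0]-.571)<.035)&(abs(C[...,1]+.024)<.035)&(C[...,2]>.03)
    z=C[...,2][m]*1000; print(t,m.sum(),np.percentile(z,[50,75,90]).round(1))
E
```

```text
c20 214 [42.  43.  43.7]
c21 195 [38.8 39.6 40.4]
s20 137 [42.6 43.2 43.9]
s21 113 [38.8 39.5 40.2]
```

View pics/c21z.png

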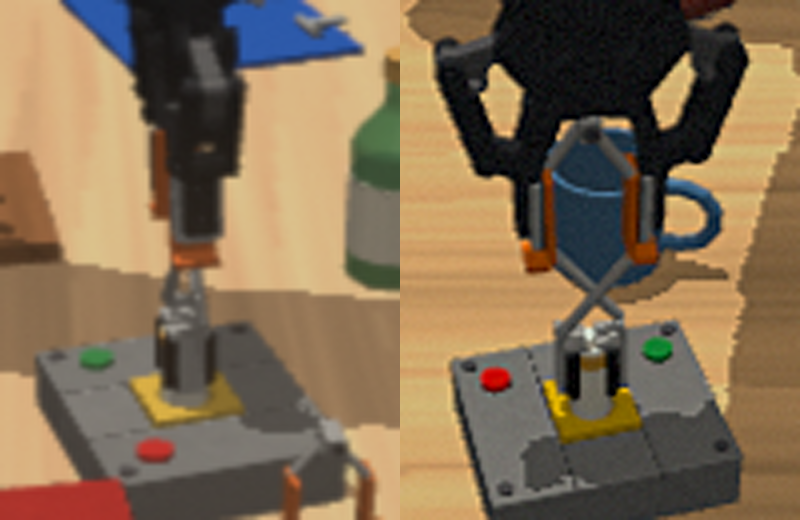

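The carrier is down about 3.6 mm (its top reads 39.5 to 40 mm, from 43.5 mm) and the fuse is upright. I'll continue gently.

```bash
python3 -m inch '[0,0.3,0.2,0,42.9, 1.8,0.3,0.2,0,42.9, 1.8,0.3,0,0,42.9, 1.5,0.3,0,0,42.9, 0,0,0,0,42.9]' | tail -2; python3 st.py 569.5 -23 138; python3 - <<'E'
from h import *
snap('side','s22')
for t in ['s22']:
    C=cloud(t);p=load(t)[0];hsv=cv2.cvtColor(p,cv2.COLOR_RGB2HSV).astype(int); H,S=hsv[...,0],hsv[...,1]
    m=(H>=20)&(H<34)&(S>150)&(abs(C[...,0]-.571)<.035)&(abs(C[...,1]+.024)<.035)&(C[...,2]>.03)
    z=C[...,2][m]*1000; print(t,m.sum(),np.percentile(z,[50,75,90]).round(1))
E
```

```text
force: [-0.2, 0.4, 0.9]
gripper_width: 0.501
t 28.03 p [570.5 -23.9 140.8] zang 97.16 tilt [ 0.027 -0.013] F [-0.2  0.4  0.9] M [0.1  0.1  0.06] w 42.77
shift to target (tool mm) [2.8 0.9 1. ]
s22 100 [37.1 37.8 38.2]
```

```bash
python3 -m inch '[1.5,0.3,0.2,0,42.9, 1.8,0.3,0.2,0,42.9, 1.8,0.3,0,0,42.9, 0,0,0,0,42.9, 0,0,0,0,42.9]' | tail -2; python3 st.py 569.5 -23 138; python3 - <<'E'
from h import *
snap('side','s23');snap('scene','c23')
for t in ['s23','c23']:
    C=cloud(t);p=load(t)[0];hsv=cv2.cvtColor(p,cv2.COLOR_RGB2HSV).astype(int); H,S=hsv[...,0],hsv[...,1]
    m=(H>=20)&(H<34)&(S>150)&(abs(C[...,0]-.571)<.035)&(abs(C[...,1]+.024)<.035)&(C[...,2]>.03)
    z=C[...,2][m]*1000; print(t,m.sum(),np.percentile(z,[50,75,90]).round(1))
    g=(S<60)&(abs(C[...,0]-.574)<.055)&(abs(C[...,1]+.024)<.06)&(abs(C[...,2]-.036)<.004); z=C[...,2][g]*1000; print('box',g.sum(),np.percentile(z,[50,75,90]).round(1))
b=cv2.imread('pics/c23.png')[120:250,275:375];a=cv2.imread('pics/s23.png')[130:250,275:355]
cv2.imwrite('pics/c23z.png',np.hstack([cv2.resize(i,(400,520),interpolation=2) for i in (a,b)]))
E
```

```text
force: [-0.5, 0.5, 3.8]
gripper_width: 0.501
t 28.5 p [571.6 -24.  139.8] zang 97.17 tilt [ 0.034 -0.015] F [-0.5  0.5  3.8] M [ 0.05 -0.02 -0.02] w 42.8
shift to target (tool mm) [1.7 2.  1.3]
s23 94 [36.1 36.9 37.7]
box 924 [36.1 36.9 37.5]
c23 173 [36.1 36.8 45.4]
box 1437 [36.2 36.8 37.4]
```

View pics/c23z.png

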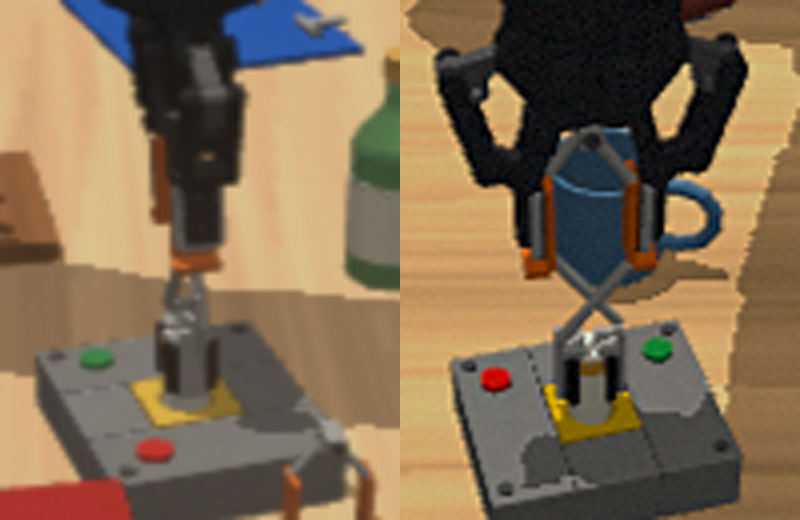

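The carrier reads flush: its median height is 36.1 mm, the same as the box top. One last check push, to confirm it's against its stop.

```bash
python3 -m inch '[0,0.8,0.4,0,42.9, 0,0.8,0.4,0,42.9, 0,0.6,0.2,0,42.9, 1.8,0.3,0,0,42.9, 1.8,0.3,0,0,42.9]' | tail -2; python3 st.py 569.5 -23 138
```

```text
force: [-2.0, 1.6, 17.6]
gripper_width: 0.504
t 29.02 p [570.9 -24.1 139.5] zang 97.16 tilt [ 0.04  -0.016] F [-2.   1.6 17.6] M [0.55 0.55 0.04] w 43.0
shift to target (tool mm) [1.4 1.3 1.3]
```

17.6 N with no further travel means it's home, and still under the 25 N limit. I'll back off, squeeze the tongs open and release the fuse.

```bash
python3 -m inch '[-1,0,0,0,42.9, 0,0,0,0,41, 0,0,0,0,39, 0,0,0,0,37.2, 0,0,0,0,37.2]' | tail -2; python3 st.py; python3 -m inch '[0,0,0,0,37.2, 0,0,0,0,37.2, -3,0,0,0,37.2, -5,0,0,0,37.2, -5,0,0,0,37.2]' | tail -2; python3 st.py;python3 - <<'E'
from h import *
snap('side','s24');snap('scene','c24')
b=cv2.imread('pics/c24.png')[120:250,275:375];a=cv2.imread('pics/s24.png')[130:250,275:355]
cv2.imwrite('pics/c24z.png',np.hstack([cv2.resize(i,(400,520),interpolation=2) for i in (a,b)]))
E
```

```text
force: [0.1, 1.4, 6.0]
gripper_width: 0.455
t 29.43 p [569.8 -23.8 139.2] zang 97.16 tilt [ 0.038 -0.016] F [0.1 1.4 6. ] M [ 0.04 -0.11  0.04] w 38.89
force: [-0.3, -0.1, -1.0]
gripper_width: 0.452
t 29.85 p [567.9 -23.3 150.8] zang 97.16 tilt [ 0.034 -0.015] F [-0.3 -0.1 -1. ] M [0.   0.03 0.04] w 38.62
```

View pics/c24z.png

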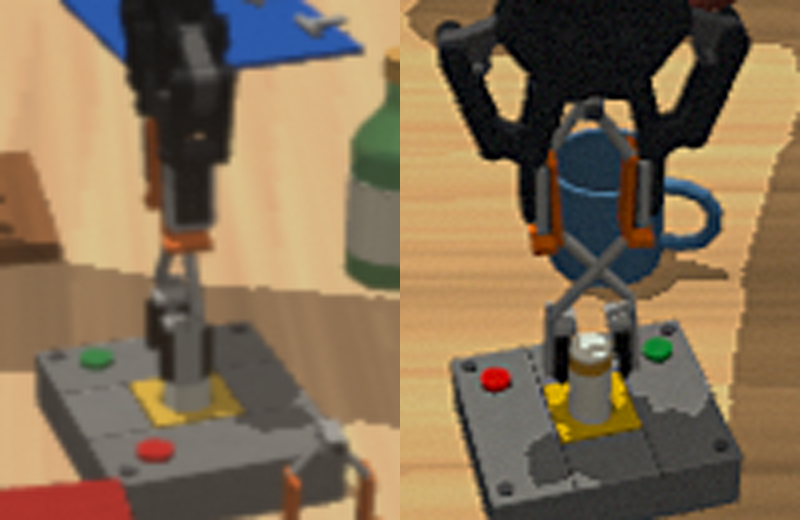

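The open jaws rise clear and the fuse stays seated upright. Up and away.

```bash
python3 -m inch '[-8,0,0,0,37.2, -12,0,0,0,37.2, -20,0,0,0,37.2, -30,0,0,0,37.2, -20,0,0,0,37.2]' | tail -2; python3 st.py 505 -248 245; python3 - <<'E'
from h import *
snap('side','s25');snap('scene','c25')
for t in ['s25','c25']:
    C=cloud(t);p=load(t)[0];hsv=cv2.cvtColor(p,cv2.COLOR_RGB2HSV).astype(int); H,S=hsv[...,0],hsv[...,1]
    m=(H>=20)&(H<34)&(S>150)&(abs(C[...,0]-.571)<.03)&(abs(C[...,1]+.024)<.03)&(C[...,2]>.03)&(C[...,2]<.045)
    z=C[...,2][m]*1000; print(t,m.sum(),np.percentile(z,[50,75,90]).round(1))
    g=(S<60)&(abs(C[...,0]-.574)<.055)&(abs(C[...,1]+.024)<.06)&(abs(C[...,2]-.036)<.004); z=C[...,2][g]*1000; print('box',g.sum(),np.percentile(z,[50,75,90]).round(1))
b=cv2.imread('pics/c25.png')[120:250,275:375];a=cv2.imread('pics/s25.png')[130:250,275:355]
cv2.imwrite('pics/c25z.png',np.hstack([cv2.resize(i,(400,520),interpolation=2) for i in (a,b)]))
E
```

```text
force: [1.6, -0.3, -0.2]
gripper_width: 0.454
t 30.37 p [562.5 -21.2 242.6] zang 97.16 tilt [ 0.027 -0.013] F [ 1.6 -0.3 -0.2] M [-0.01 -0.01 -0.02] w 38.79
shift to target (tool mm) [  -1.    85.3 -217.8]
s25 93 [36.1 36.8 37.3]
box 928 [36.2 36.9 37.6]
c25 186 [36.  36.7 37.3]
box 1498 [36.2 36.9 37.4]
```

View pics/c25z.png

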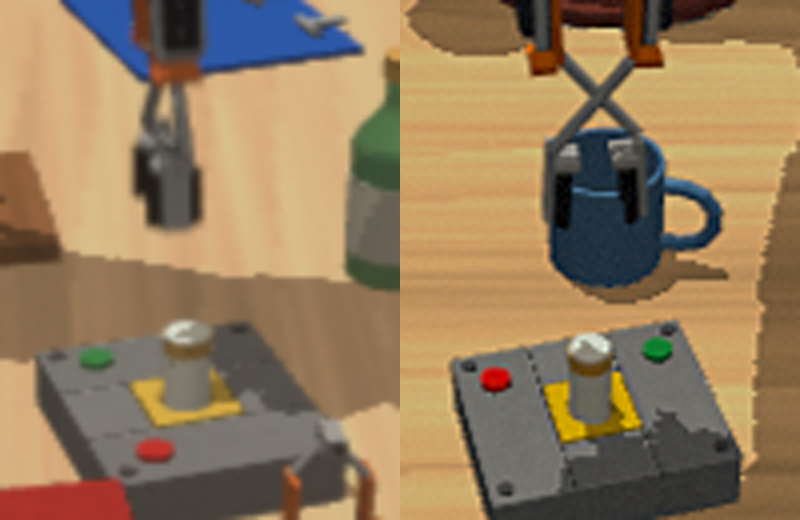

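The fuse stands seated, and the carrier is flush by height in both views. Now I'll shut the jaws and head back to the rack.

```bash
python3 -m inch '[0,6,-5,0,39, 0,12,-15,0,41, 0,14,-28,0,42.3, 0,14,-32,0,43, 0,10,-32,0,43]' | tail -2; python3 st.py 505 -248 235; python3 -m inch '[0,7,-30,0,43, 0,7,-28,0,43, 0,6,-22,0,43, 0,3,-12,0,43, 0,0,-4,0,43]' | tail -2; python3 st.py 505 -248 235;python3 - <<'E'
from h import *
snap('side','s26');snap('scene','c26');snap('wrist','w26')
b=cv2.imread('pics/c26.png')[80:260,160:300];a=cv2.imread('pics/s26.png')[110:310,220:370]
cv2.imwrite('pics/c26z.png',np.hstack([cv2.resize(i,(400,520),interpolation=2) for i in (a,b)]))
E
```

```text
force: [1.1, -0.6, -0.6]
gripper_width: 0.503
t 30.88 p [ 520.3 -138.5  244.4] zang 97.73 tilt [ 0.032 -0.012] F [ 1.1 -0.6 -0.6] M [ 0.02  0.02 -0.  ] w 42.95
shift to target (tool mm) [  10.3   30.2 -106.3]
force: [1.2, -0.5, -1.6]
gripper_width: 0.506
t 31.3 p [ 503.8 -246.2  241.8] zang 97.42 tilt [ 0.027 -0.011] F [ 1.2 -0.5 -1.6] M [ 0.04  0.03 -0.06] w 43.18
shift to target (tool mm) [ 6.8 -0.8 -1.9]
```

View pics/c26z.png

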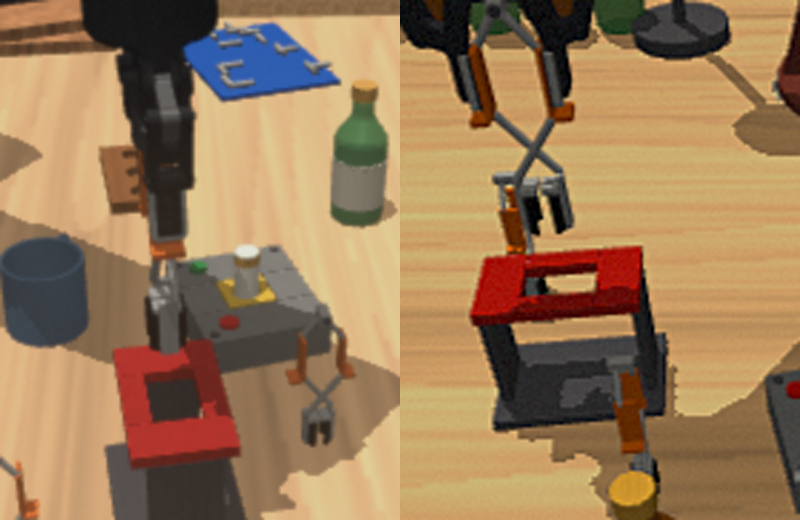

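View pics/w26.png

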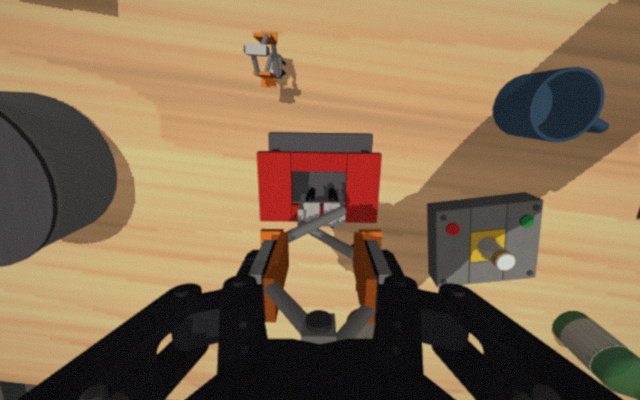

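The jaws (shut) are above the rack window in all views, with jaws at about (322,207) in the wrist view. I'll measure their offset to the window.

```bash
cat > rk.py <<'E'
from h import *
import sys
def rk(tag,ztip):
    p,d,K,T=load(tag); C=cloud(tag); X,Y,Z=C[...,0],C[...,1],C[...,2]
    hsv=cv2.cvtColor(p,cv2.COLOR_RGB2HSV).astype(int); H,S=hsv[...,0],hsv[...,1]
    m=(d>0)&(abs(Z-.105)<.005)&((H<5)|(H>174))&(S>150)&(X>.44)&(X<.58)&(Y>-.33)&(Y<-.17)
    r=cv2.minAreaRect(C[m][:,:2].astype(np.float32)*1000); print(tag,'plate',np.round(r[0],1),np.round(r[1],1),round(r[2],1))
    j=(d>0)&(Z>ztip-.003)&(Z<ztip+.028)&(S<90)&(abs(X-.507)<.03)&(abs(Y+.249)<.03)
    q=C[j]*1000
    if len(q)>20:
        r=cv2.minAreaRect(q[:,:2].astype(np.float32)); print('jaws',j.sum(),q.mean(0).round(1),'lo',q.min(0).round(1),'hi',q.max(0).round(1),'rect',np.round(r[0],1),np.round(r[1],1),round(r[2],1))
if __name__=='__main__':
    for t in sys.argv[2:]: rk(t,float(sys.argv[1]))
E
python3 rk.py 0.150 w26 s26 c26
```

```text
w26 plate [ 506.2 -248.5] [ 69.  116.3] 7.1
jaws 203 [ 496.3 -246.6  164.1] lo [ 490.7 -262.6  150.6] hi [ 500.6 -229.8  177.9] rect [ 495.2 -246.6] [ 7.  33.1] 7.1
s26 plate [ 506.8 -250.1] [ 69.  120.3] 6.4
jaws 129 [ 505.8 -260.   166. ] lo [ 493.6 -265.   151.6] hi [ 515.6 -236.6  177.9] rect [ 506.4 -251.5] [21.2 26.1] 11.5
c26 plate [ 508.2 -247.2] [ 73.9 117. ] 5.4
jaws 102 [ 509.4 -244.6  164.5] lo [ 495.1 -262.   151. ] hi [ 517.4 -229.1  177.9] rect [ 506.4 -245.7] [21.3 33.1] 2.4
```

```bash
python3 -m inch '[4,-0.3,-1,0,43, 8,0,-0.7,0,43, 12,0,0,0,43, 8,0,0,0,43, 0,0,0,0,43]' | tail -2; python3 st.py 505.2 -248.3 200; python3 - <<'E'
from h import *
snap('side','s27');snap('scene','c27');snap('wrist','w27')
b=cv2.imread('pics/c27.png')[80:260,160:300];a=cv2.imread('pics/s27.png')[110:310,220:370]
cv2.imwrite('pics/c27z.png',np.hstack([cv2.resize(i,(400,520),interpolation=2) for i in (a,b)]))
from rk import rk
z=robot.sense()['ee_pos'][2]-.092
for t in ['w27','s27','c27']: rk(t,z)
E
```

```text
force: [-0.7, 0.2, -0.7]
gripper_width: 0.503
t 31.87 p [ 507.7 -240.8  207. ] zang 97.92 tilt [ 0.028 -0.009] F [-0.7  0.2 -0.7] M [ 0.02  0.07 -0.06] w 42.96
shift to target (tool mm) [ 7.   3.7 -7. ]
w27 plate [ 506.3 -248.8] [ 69.3 116.4] 6.7
jaws 219 [ 499.7 -243.2  131.2] lo [ 494.4 -259.2  117.4] hi [ 504.7 -226.7  145.2] rect [ 499.  -243.4] [ 6.8 33. ] 8.5
s27 plate [ 506.7 -249.5] [ 69.4 119.4] 6.5
jaws 142 [ 508.1 -254.2  131.4] lo [ 496.1 -259.8  115.4] hi [ 517.4 -231.7  145.3] rect [ 507.  -245.8] [21.4 27.7] 1.5
c27 plate [ 508.7 -247.1] [ 70.5 115.7] 6.8
jaws 97 [ 512.3 -238.1  131.5] lo [ 498.3 -257.   115.3] hi [ 521.6 -224.   145.1] rect [ 511.1 -240.2] [32.2 22.9] 82.1
```

View pics/c27z.png

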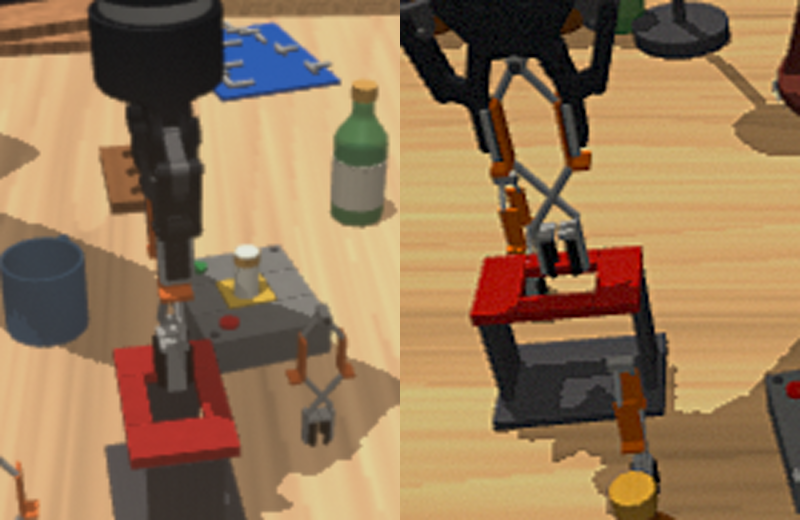

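```bash
python3 -m inch '[0,1,-2.5,0.8,43, 0,1,-2.2,0,43, 0,0.8,-2,0,43, 0,0,0,0,43, 0,0,0,0,43]' | tail -2; python3 st.py 505.5 -248.2 207; python3 - <<'E'
from h import *
snap('scene','c28');snap('wrist','w28');snap('side','s28')
from rk import rk
z=robot.sense()['ee_pos'][2]-.092
for t in ['w28','c28','s28']: rk(t,z)
E
python3 st.py 505.5 -248.2 207
```

```text
force: [0.6, -0.5, -0.5]
gripper_width: 0.504
t 32.43 p [ 506.6 -250.2  211.3] zang 96.96 tilt [ 0.032 -0.013] F [ 0.6 -0.5 -0.5] M [ 0.06 -0.01  0.03] w 43.04
shift to target (tool mm) [4.3 1.  2.2]
w28 plate [ 506.1 -248.9] [ 69.  116.1] 6.9
jaws 192 [ 498.9 -252.3  133.4] lo [ 493.6 -268.4  120.8] hi [ 503.1 -235.8  147.2] rect [ 497.8 -252.5] [ 6.9 33. ] 7.4
c28 plate [ 508.4 -247.4] [ 71.  116.4] 6.6
jaws 87 [ 511.9 -247.9  134.3] lo [ 498.7 -266.2  119.3] hi [ 519.8 -233.5  146.9] rect [ 510.2 -249.6] [32.2 20.9] 83.9
s28 plate [ 506.5 -248.7] [ 69.4 120.5] 6.4
jaws 125 [ 507.8 -264.9  134.3] lo [ 496.1 -268.9  119.7] hi [ 517.2 -239.1  147.1] rect [ 508.7 -254.8] [22.2 28. ] 10.0
t 32.58 p [ 506.6 -250.   211.2] zang 96.98 tilt [ 0.031 -0.013] F [-0.3 -0.2 -0.8] M [0.04 0.03 0.01] w 42.94
shift to target (tool mm) [4.1 1.  2. ]
```

```bash
python3 -m inch '[2,0.7,1.2,0,43, 4,0.7,1.0,0,43, 5,0,0.6,0,43, 4,0,0,0,43, 0,0,0,0,43]' | tail -2; python3 st.py 505.5 -248.2 197; python3 - <<'E'
from h import *
snap('scene','c29');snap('wrist','w29');snap('side','s29')
b=cv2.imread('pics/c29.png')[120:220,170:260];a=cv2.imread('pics/w29.png')[130:260,230:400]
cv2.imwrite('pics/c29z.png',np.hstack([cv2.resize(i,(400,400),interpolation=2) for i in (a,b)]))
from rk import rk
z=robot.sense()['ee_pos'][2]-.092
for t in ['w29','c29','s29']: rk(t,z)
E
```

```text
force: [-0.0, -0.4, -0.6]
gripper_width: 0.5
t 33.0 p [ 505.1 -247.   194.3] zang 97.0 tilt [ 0.031 -0.012] F [-0.  -0.4 -0.6] M [ 0.03  0.03 -0.02] w 42.66
shift to target (tool mm) [-2.7 -0.3 -1.3]
w29 plate [ 506.3 -248.7] [ 69.3 116.5] 6.8
jaws 205 [ 497.6 -249.   117.4] lo [ 492.  -265.1  103. ] hi [ 529.  -232.3  131.2] rect [ 506.8 -252.3] [27.6 36.1] 64.1
c29 plate [ 509.  -247.1] [ 70.4 115.8] 6.6
jaws 87 [ 511.2 -245.6  116.9] lo [ 497.  -263.1  103.2] hi [ 519.1 -230.1  131.4] rect [ 509.  -246.3] [32.8 21.9] 83.9
s29 plate [ 506.5 -248.6] [ 69.  121.2] 6.6
jaws 134 [ 507.  -261.   117.3] lo [ 493.2 -265.7  102.7] hi [ 518.2 -241.   131.3] rect [ 506.5 -252.3] [21.9 27.2] 10.9
```

View pics/c29z.png

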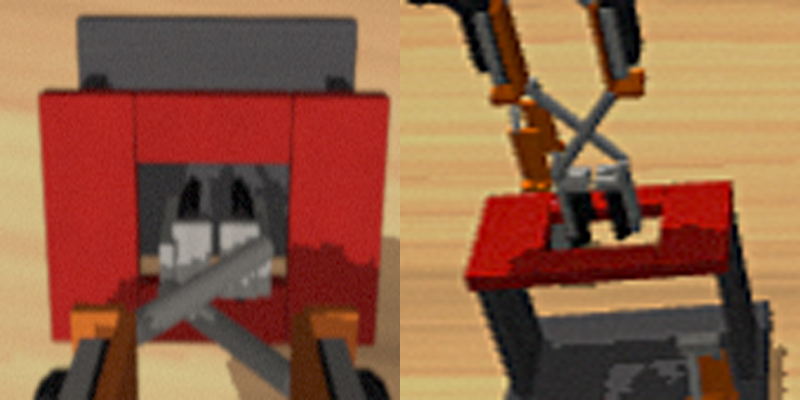

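The jaws are entering the window, centred to within a millimetre. I'll descend.

```bash
python3 -m inch '[4,0.1,0,0,43, 5,0.1,0,0,43, 5,0.1,0,0,43, 5,0.1,0,0,43, 4,0,0,0,43]' | tail -2; python3 st.py 506.5 -248.8 117
```

```text
force: [-0.9, -0.6, -0.5]
gripper_width: 0.501
t 33.57 p [ 506.5 -248.3  171.8] zang 96.99 tilt [ 0.034 -0.015] F [-0.9 -0.6 -0.5] M [0.02 0.05 0.01] w 42.75
shift to target (tool mm) [54.8  1.8  0.5]
```

```bash
python3 -m inch '[5,0.3,0,0,43, 6,0.3,0,0,43, 6,0.3,0,0,43, 5,0.2,0,0,43, 4,0,0,0,43]' | tail -2; python3 st.py 507 -248.8 117
```

```text
force: [-0.3, 0.3, -0.7]
gripper_width: 0.499
t 33.98 p [ 505.9 -248.6  142. ] zang 96.99 tilt [ 0.033 -0.014] F [-0.3  0.3 -0.7] M [-0.04  0.03  0.01] w 42.62
shift to target (tool mm) [25.1 -0.3  0.1]
```

```bash
python3 -m inch '[4,0.2,0,0,43, 5,0.2,0,0,43, 5,0.2,0,0,43, 4,0.2,0,0,43, 1,0,0,0,43]' | tail -2; python3 st.py 507 -248.8 117;python3 - <<'E'
from h import *
snap('scene','c30');snap('wrist','w30');snap('side','s30')
b=cv2.imread('pics/c30.png')[100:240,170:270];a=cv2.imread('pics/s30.png')[190:330,230:330]
cv2.imwrite('pics/c30z.png',np.hstack([cv2.resize(i,(400,560),interpolation=2) for i in (a,b)]))
E
```

```text
force: [-0.5, -0.4, -1.1]
gripper_width: 0.503
t 34.4 p [ 505.3 -248.7  120. ] zang 96.99 tilt [ 0.032 -0.013] F [-0.5 -0.4 -1.1] M [0.02 0.11 0.01] w 42.99
shift to target (tool mm) [ 3.  -1.6 -0.3]
```

View pics/c30z.png

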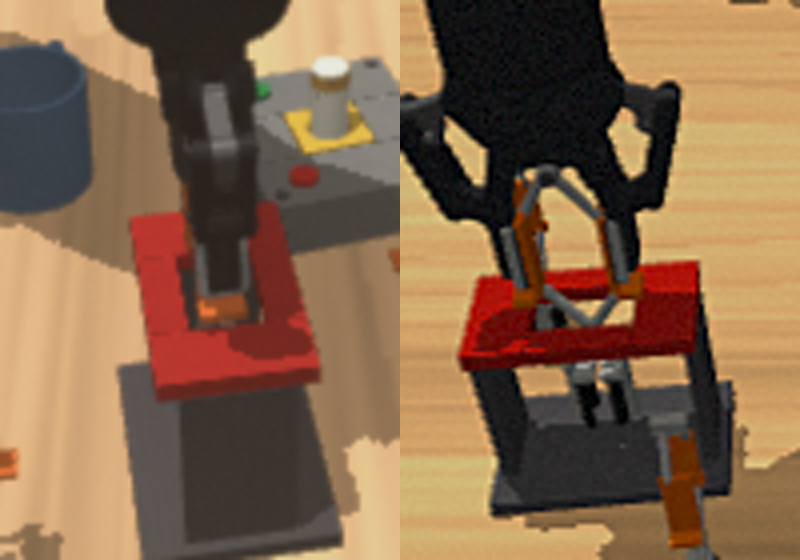

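The ledges are just above the plate and the jaws hang below it, centred. Last few millimetres.

```bash
python3 -m inch '[1.5,-0.4,0,0,43, 1.5,-0.4,0,0,43, 1.5,-0.4,0,0,43, 1,0,0,0,43, 0.5,0,0,0,43]' | tail -2; python3 st.py 507 -248.8 113
```

```text
force: [-0.4, 0.3, -1.1]
gripper_width: 0.509
t 34.97 p [ 507.9 -249.4  115.9] zang 96.99 tilt [ 0.035 -0.015] F [-0.4  0.3 -1.1] M [0.04 0.04 0.04] w 43.43
shift to target (tool mm) [2.8 0.9 0.7]
```

```bash
python3 -m inch '[0.8,0.4,0,0,43, 0.8,0.4,0,0,43, 0.8,0,0,0,43, 0.8,0,0,0,43, 0.8,0,0,0,43]' | tail -2; python3 st.py 507 -248.8 113
```

```text
force: [-2.6, 2.2, 7.1]
gripper_width: 0.504
t 35.38 p [ 507.3 -249.6  113.5] zang 97.0 tilt [ 0.035 -0.016] F [-2.6  2.2  7.1] M [0.65 0.8  0.1 ] w 43.01
shift to target (tool mm) [0.4 0.2 0.8]
```

The ledges rest on the plate (7 N at TCP z of 113.5 mm). Opening the fingers.

```bash
python3 -m inch '[-0.5,0,0,0,43.4, 0,0,0,0,44, 0,0,0,0,45, 0,0,0,0,48, 0,0,0,0,52]' | tail -2; python3 st.py; python3 -m inch '[0,0,0,0,56, 0,0,0,0,58, 0,0,0,0,58, 0,0,0,0,58, 0,0,0,0,58]' | tail -2; python3 st.py;python3 - <<'E'
from h import *
snap('scene','c31');snap('wrist','w31');snap('side','s31')
b=cv2.imread('pics/c31.png')[100:240,170:270];a=cv2.imread('pics/s31.png')[190:330,230:330]
cv2.imwrite('pics/c31z.png',np.hstack([cv2.resize(i,(400,560),interpolation=2) for i in (a,b)]))
E
```

```text
force: [0.2, -0.6, -1.2]
gripper_width: 0.608
t 35.8 p [ 507.5 -249.9  114.4] zang 97.0 tilt [ 0.036 -0.017] F [ 0.2 -0.6 -1.2] M [ 0.01  0.05 -0.03] w 51.92
force: [0.1, -0.3, -0.2]
gripper_width: 0.681
t 36.22 p [ 507.5 -249.9  114.2] zang 97.0 tilt [ 0.036 -0.016] F [ 0.1 -0.3 -0.2] M [-0.02  0.06 -0.03] w 58.14
```

View pics/c31z.png

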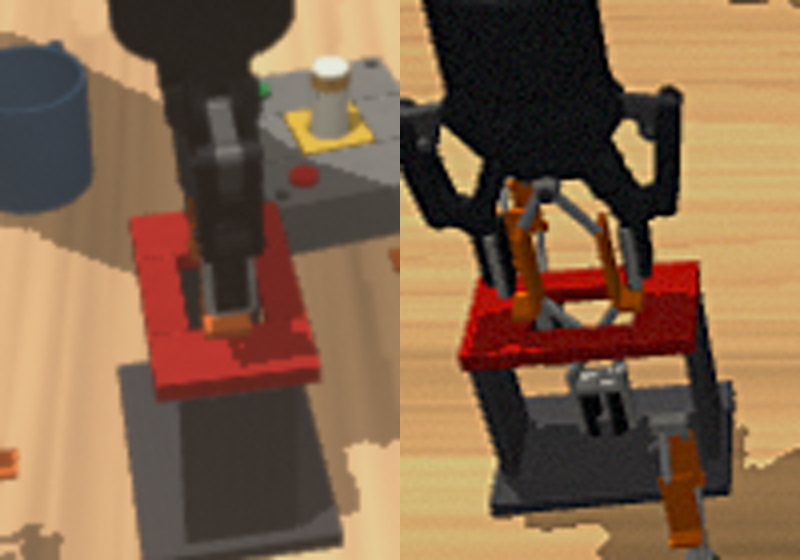

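View pics/w31.png

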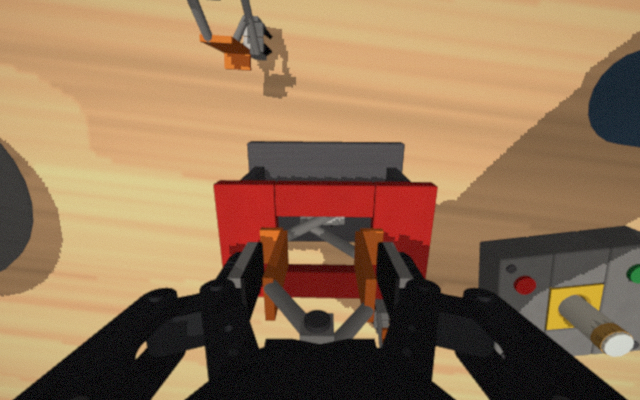

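The tongs hang in the window with the fingers clear. Retreating upward.

```bash
python3 -m inch '[-3,0,0,0,62, -6,0,0,0,64, -8,0,0,0,66, -10,0,0,0,68, -12,0,0,0,70]' | tail -2; python3 st.py; python3 -m inch '[-15,0,0,0,75, -20,0,0,0,80, -25,0,0,0,85, -25,0,0,0,85, -15,0,0,0,85]' | tail -2; python3 st.py; python3 -m inch '[-10,5,0,0,85, -5,10,5,0,85, 0,15,10,0,85, 0,10,5,0,85, 0,0,0,0,85]' | tail -2; python3 st.py;python3 - <<'E'
from h import *
snap('scene','c32');snap('side','s32')
b=cv2.imread('pics/c32.png')[90:290,150:370];a=cv2.imread('pics/s32.png')[150:350,190:410]
cv2.imwrite('pics/c32z.png',np.hstack([cv2.resize(i,(400,364),interpolation=2) for i in (a,b)]))
for t in ['s32','c32']:
    C=cloud(t);p=load(t)[0];hsv=cv2.cvtColor(p,cv2.COLOR_RGB2HSV).astype(int); H,S=hsv[...,0],hsv[...,1]
    X,Y,Z=C[...,0],C[...,1],C[...,2]
    m=(H>=20)&(H<34)&(S>150)&(abs(X-.571)<.03)&(abs(Y+.024)<.03)&(Z>.03)&(Z<.045); z=Z[m]*1000; print(t,'carrier',np.percentile(z,[50,75]).round(1))
    g=(S<60)&(abs(X-.574)<.055)&(abs(Y+.024)<.06)&(abs(Z-.036)<.004); z=Z[g]*1000; print('box',np.percentile(z,[50,75]).round(1))
    f=(abs(X-.571)<.02)&(abs(Y+.024)<.02)&(Z>.05)&(Z<.12);q=C[f]*1000; print('fuse top',np.percentile(q[:,2],97).round(1),'mid',((q.max(0)+q.min(0))/2).round(1))
    tl=(abs(X-.507)<.03)&(abs(Y+.249)<.04)&(Z>.13)&(Z<.2); q=C[tl]*1000; print('tail',q[:,2].max().round(1),((q.max(0)+q.min(0))/2).round(1))
E
```

```text
force: [-0.2, -0.2, -0.2]
gripper_width: 0.82
t 36.78 p [ 504.9 -248.3  154.2] zang 97.0 tilt [ 0.033 -0.014] F [-0.2 -0.2 -0.2] M [ 0.07  0.02 -0.  ] w 70.02
force: [0.5, -0.7, -0.5]
gripper_width: 0.994
t 37.2 p [ 500.8 -246.3  263.9] zang 97.0 tilt [ 0.035 -0.015] F [ 0.5 -0.7 -0.5] M [0.03 0.03 0.03] w 84.91
force: [0.8, -0.1, 0.3]
gripper_width: 0.994
t 37.62 p [ 457.2 -232.1  288. ] zang 97.02 tilt [ 0.043 -0.023] F [ 0.8 -0.1  0.3] M [0.02 0.04 0.05] w 84.87
s32 carrier [36.1 36.8]
box [36.2 36.9]
fuse top 79.3 mid [572.8 -25.2  65. ]
tail 187.6 [ 506.5 -250.9  158.9]
c32 carrier [35.9 36.7]
box [36.1 36.8]
fuse top 79.3 mid [573.9 -24.   65.1]
tail 187.5 [ 506.9 -249.7  158.9]
```

View pics/c32z.png

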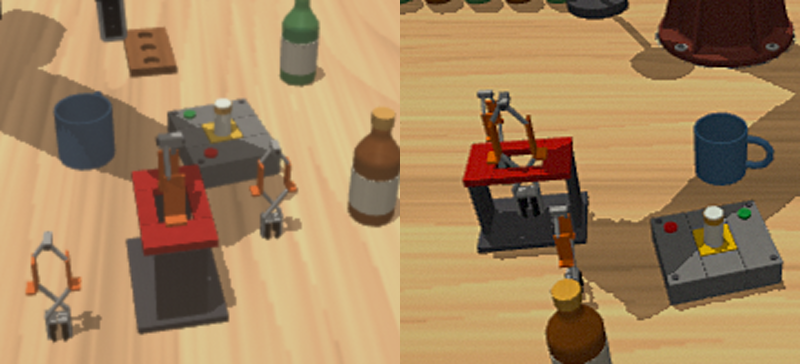

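Both views agree: the carrier is flush, the fuse is seated (its top is near the expected 78 mm), and the tongs hang with their tail at 187.5 mm as at the start. The gripper is clear, so I'll hand in.

```bash
python3 -m inch '[0,0,0,0,85, 0,0,0,0,85, 0,0,0,0,85, 0,0,0,0,85, 0,0,0,0,85]' | tail -1; python3 st.py; python3 -c "
from workcell import robot
print(robot.hand_in())"
```

```text
gripper_width: 0.995
t 38.13 p [ 459.6 -233.3  286.5] zang 97.02 tilt [ 0.043 -0.022] F [ 0.1  0.4 -0.1] M [ 0.04  0.1  -0.03] w 84.96
the job is handed in; nothing more can be done
None
```

The job is done and handed in at about 38 s of the 69 s allowed. I took the tongs from the rack, moved the fuse into the carrier, pushed it home, released it and hung the tongs back.

**Last checks**
- **Carrier:** its top read 35.9–36.1 mm against 36.1–36.2 mm for the box in both fixed cameras, so it is flush.
- **Fuse:** upright in the carrier. Its top read 79.3 mm against an expected 78 mm, which is within the depth noise I saw.
- **Push force:** the highest reading was 17.6 N, on the final check push, which moved the carrier no further. Readings come only at the end of each move, so a brief higher peak can't be ruled out.
- **Tongs:** hanging in the rack by their ledges, with the tail at 187.5 mm, as at the start.
- **Bottles and mug:** the arm's path stayed clear of them. I judged them unmoved from the pictures and did not measure them again.

**What went wrong on the way**
- **First lift:** it failed because I had not eased the squeeze enough and the jaws slid up the fuse. I reopened, lowered again and eased further, and the second lift held.
- **Tool tilt:** pushing tilted the tool by about 2 degrees, which this interface cannot undo. I allowed for it when hanging the tongs back.

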